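# Press the caps home on the sample jars and pack them

## Task

Close every amber sample jar in the cap press: stand it in the nest, press the yellow pedal fully down to its stop so that the ram drives the cap fully home (no blue neck showing), let the pedal up and stand the jar upright on the floor of the blue carrier. Handle the jars by their bodies and never push on a cap with the gripper; when all the jars that are there are packed, close the carrier's lid and press it down until it is fully shut. Leave everything else on the bench where it is.

Things in the scene. Friction and masses are not known exactly. Their poses are not given: they have to be found in the camera images.
- press: bench-top jar-cap press, light grey base plate 205 x 260 x 12 mm. Origin on the bench; own +x points from the pedal's free end to its hinge, +y from the pedal to the nest, z up. Nest at (-20, 70, 12) mm. Behind the nest, at x = 70 mm, two white cheeks 96 mm high carry the ram
- ram (a joint): steel ram arm, 26 mm wide with a sprung black rubber pad, pivot at press (70, 70, 86) mm. 0 = upright (top 196 mm above the bench), 1.57 rad = level, pad down on the jar in the nest. Linked to the pedal: pressing the pedal swings it over in the press's x-z plane, letting go raises it; it never moves alone
- nest (a point): centre of the floor of the press's square nest (62 x 62 mm inside, rim 8 mm above its floor, floor 12 mm above the bench); axes parallel to the press's
- pedal (a joint): yellow hinged spring pedal of the press, 160 x 70 mm plate, hinge on the press's y direction at press (80, -70, 32) mm; 0 = up (free end raised 0.5 rad), grows as it is pressed down, 0.5 rad = its stop (plate level). Takes 2 to 5 N at the pad, rising to about 20 N over the last tenth with a jar in the nest; the cap is home only when the pedal is at its stop. Springs back when let go
- pedal_pad (a point): where to press: top of the black rubber pad of the pedal, 135 mm from the hinge; with the pedal up it is about 103 mm above the bench, at the stop about 39 mm, and it swings forward (press -x) by about 20 mm as it goes down; pad 50 x 60 mm
- carrier: fixed blue open carrier box, outside 110 (own x) x 280 (own y) x 70 mm high, walls and floor 6 mm, three white discs on its floor at own y = -80, 0, +80 mm. Origin centre of its underside; +x towards the lid hinge
- carrier_floor (a point): centre of the carrier's inner floor, 6 mm above the bench; axes as the carrier's. Inside: 98 mm along x, 268 mm along y
- lid (a joint): clear lid with white frame (110 x 280 x 8 mm) hinged along the carrier's +x top edge, hinge line at carrier x = 55 mm, 70.5 mm above the bench; 0 = fully closed and flat on the rim, about 1.7 rad = open as found, leaning a little past upright. Stiff hinge: it stays where it is left, and about 3 N at the free edge moves it
- lid_edge (a point): middle of the lid's free edge (small red tab), 110 mm from the hinge line, top face of the lid
- jar1: amber sample jar with white cap, round body 54 mm dia x 42 mm high (grip it here), paper band; origin centre of its underside, z up. About 0.18 kg. 2 or 3 of the four jars are present, the others read None
- cap1: white press-on cap of jar1, 46 mm dia x 12 mm, carried by the jar on a stiff 6 mm slide (5 N moves it, it stays where it is). Origin centre of its underside: 49 mm above the jar's underside when proud as found (blue neck band shows below it), 43 mm when fully home
- jar2: amber sample jar with green cap, round body 54 mm dia x 42 mm high (grip it here), paper band; origin centre of its underside, z up. About 0.18 kg. 2 or 3 of the four jars are present, the others read None
- cap2: green press-on cap of jar2, 46 mm dia x 12 mm, carried by the jar on a stiff 6 mm slide (5 N moves it, it stays where it is). Origin centre of its underside: 49 mm above the jar's underside when proud as found (blue neck band shows below it), 43 mm when fully home
- jar3: amber sample jar with orange cap, round body 54 mm dia x 42 mm high (grip it here), paper band; origin centre of its underside, z up. About 0.18 kg. 2 or 3 of the four jars are present, the others read None
- cap3: orange press-on cap of jar3, 46 mm dia x 12 mm, carried by the jar on a stiff 6 mm slide (5 N moves it, it stays where it is). Origin centre of its underside: 49 mm above the jar's underside when proud as found (blue neck band shows below it), 43 mm when fully home
- jar4: amber sample jar with black cap, round body 54 mm dia x 42 mm high (grip it here), paper band; origin centre of its underside, z up. About 0.18 kg. 2 or 3 of the four jars are present, the others read None
- cap4: black press-on cap of jar4, 46 mm dia x 12 mm, carried by the jar on a stiff 6 mm slide (5 N moves it, it stays where it is). Origin centre of its underside: 49 mm above the jar's underside when proud as found (blue neck band shows below it), 43 mm when fully home
- vial: small closed jar 36 mm dia x 70 mm, bystander, leave alone; origin centre of its underside
- beaker: glass beaker 68 mm dia x 85 mm, bystander, leave alone; origin centre of its underside
- spanner: steel spanner 150 mm long, bystander, leave alone; origin near its middle
- stopper: black rubber stopper 34 mm dia x 30 mm, bystander, leave alone; origin centre of its underside
Not all that is in view belongs to the job. Leave any purple look-alike of the jar3 alone.

How it is judged:
By the outcome, as a careful person would: the job done as asked, in the order asked, and still so for the second after the job is handed in, with the robot touching nothing.
Of jar1, jar2, jar3, jar4 only 2 to 3 are there at a start; the rules pass over those that are not, and their reading is None.
At some moment in a run one of jar1, jar2, jar3, jar4 may be knocked a few centimetres aside while the robot is not near it.
It also fails if it takes over 210 s, if anything falls off the work surface, if the arm or the gripper's body presses on something with over 40 N, if the wrist force passes 120 N, or if a joint passes its speed limit or range.

## Robot

A 6-joint arm with a two-finger parallel gripper is mounted at the origin on the work surface. World frame = base frame: x ahead of the robot, y to its left, z up, the work surface at z = 0. Lengths are in m, angles in rad, forces in N, time in s.
With the tool pointing down it reaches from about 0.4 to 0.825 m from the base axis. Payload 7 kg.
Tool frame: the origin (TCP) lies at the centre of the arm's flange, where the gripper is bolted on; the fingertips stand 178 mm ahead of it and the grasp point (between the pads) lies 159 mm ahead of it; x points along the fingers, y is the direction in which the jaws open and shut, and the axes are right-handed (so a half turn about x gives the same grasp; the last joint's range is limited). The gripper opens to 88 mm and grips with 3 to 60 N. Pads are 19 mm wide; open, the fingers measure 130 mm over their backs; the gripper's body (78 mm by 193 mm) begins 47 mm behind the grasp point.
Start: joints at [-0.822, 0.359, 0.012, 0, -1.224, -0.288], TCP at [0.3, -0.605, 0.405] pointing down, gripper open.
Joint ranges: [-3.07, 3.07], [-1.43, 2.12], [-1.02, 1.25], [-3.03, 1.67], [-3.05, -0], [-3.03, 3.03]. Speed limits (rad/s): [2.39, 2.39, 3.01, 3.14, 3.14, 3.14].

## Interface

Orientations are given as [roll, pitch, yaw] about the fixed x, y, z axes, in that order (R = Rz(yaw) Ry(pitch) Rx(roll)).
In Python, from station import status, viewer, arm gives the robot as it stands. The module is installed in compiled form; this text tells all that it offers.
- The arm moves only by the tool apply_moves, never from a script. Its argument "commands" is a list of rows, each an object of numbers: "dx", "dy", "dz": the shift along the world's x, y, z in mm; "spin": the turn about the world's z in degrees; "hand": the closure, from 0 (fully open) to 1 (shut). A call has exactly 5 rows; each row shifts and turns the commanded pose from where the row before left it; what a row does not reach is not made up. A row lasts 1/8 s, in which the tool goes at most 62.5 mm and 10.7 degrees, less where a joint would pass 70% of its speed; a pose out of reach is approached as far as the arm can. A call is refused whole if a number of a shift passes 62.5 or a number of a turn 10.7, either way. A call with a gripper value outside its range is refused whole. The fingers move at their own pace and stop on an object; "grip_force" is the grip in N (left out, the last holds). Time passes only in rows, so rows that do not move let the fingers close, or fill a call up. It gives the time, the measured TCP pose, the force and the opening at its end, in the units of the state.
- status.get_state(): the state, without advancing time (a new reading comes with each control period).
- viewer.grab_frame(name): name is "side" or "top" or "wrist"; returns the picture (384x512x3 uint8, red, green, blue); there is no depth.
- viewer.camera_info(name): a dict with "fx", "fy", "cx", "cy" (pixels), "eye" and "attitude" of the camera in the world; the wrist camera has in their place "T_tool_cam" (4x4, takes a point from camera to tool coordinates, whose origin is the TCP and whose axes are the tool frame's). Camera axes: x right, y up, looking along -z (the intrinsics and any distortion apply to the point x, -y, -z); pixel columns grow to the right and rows downward; lengths in m; the calibration is good to about 2 mm. The wrist camera is an equidistant fisheye: a pixel r from the principal point sees the ray r / f radians off the axis. A picture is of the moment at which its call begins: read the wrist's pose just before it. camera_info takes no time and is no camera call.
- arm.job_done(): hands the job in, once; it reports no verdict.
The state is a dict: "t": time; "q": joint angles; "qd": joint speeds; "joint_efforts": joint torques, N m; "eef_pos": TCP position; "ee_rot": TCP orientation; "force": force on the tool from outside, world axes, zero at the start; "moment": the same for the moment, N m; "width": finger opening in m.
Only numpy, scipy, OpenCV 4.12 (cv2) and the standard library are available. Lean on these libraries where they do the work, as an engineer would, in place of code of your own. Each camera call takes 0.05 s, during which the arm holds its last target.

## Working session

There is one attempt and no reset: what is moved stays moved. The work goes in short steps, Python scripts to look and compute and a tool call to move; the robot and the scene stay as the last step left them, time stands still between calls to the robot, and variables do not carry over. Pictures are saved under pics/ and viewed, and the job is handed in when it is done.

Besides the shell and the picture viewer there is one more tool, called after "Emit:" in YAML: its name, and indented under it one key for each argument. apply_moves: Moves the arm, as the interface text tells. Its arguments: {"type":"object","properties":{"commands":{"type":"array","items":{"type":"object","properties":{"dx":{"type":"number"},"dy":{"type":"number"},"dz":{"type":"number"},"spin":{"type":"number"},"hand":{"type":"number"}}}},"grip_force":{"type":"number"}},"required":["commands"]}

```bash
mkdir -p pics; cat > h.py <<'E'
import numpy as np, cv2, json
from station import status, viewer, arm
from scipy.spatial.transform import Rotation as R
def save(name,fn):
    im=viewer.grab_frame(name); np.save('pics/%s.npy'%fn,im)
    cv2.imwrite('pics/%s.png'%fn,cv2.cvtColor(im,cv2.COLOR_RGB2BGR)); return im
E
python3 - <<'E'
from h import *
print(status.get_state())
for n in ('side','top','wrist'):
    print(n,viewer.camera_info(n)); 
save('side','s0');save('top','t0');save('wrist','w0')
E
```

```text
{'t': 0.0, 'q': array([-8.21919793e-01,  3.59370734e-01,  1.10657269e-02, -3.37707727e-04,
       -1.22409579e+00, -2.88105431e-01]), 'qd': array([5.03690031e-05, 6.51175273e-04, 5.59659909e-04, 1.00739453e-03,
       2.59101034e-04, 5.50716018e-04]), 'joint_efforts': array([-4.33679752e-04, -5.82718134e+01,  2.93046999e+01,  6.99684441e+00,
        6.78255004e-03, -1.45636864e-04]), 'eef_pos': array([ 0.30004515, -0.60443003,  0.40373812]), 'ee_rot': array([1.6635854 , 1.56916074, 2.12424149]), 'force': array([0.1781676 , 0.17050064, 0.73430273]), 'moment': array([-0.04008945,  0.0195245 ,  0.07916569]), 'width': 0.08739952471722731}
side {'fx': 371.39105129718854, 'fy': 371.39105129718854, 'cx': 251.22119782835847, 'cy': 189.11757445125676, 'eye': array([0.25867248, 0.65173516, 0.68532134]), 'attitude': array([ 0.84914608, -0.00413922, -2.84961679])}
top {'fx': 428.3797241597596, 'fy': 428.3797241597596, 'cx': 254.7725619854544, 'cy': 191.482713783962, 'eye': array([ 0.36923872, -0.01632144,  1.15914512]), 'attitude': array([ 0.07973292,  0.00934821, -1.55317269])}
wrist {'fx': 297.3186396354542, 'fy': 297.3186396354542, 'cx': 258.01546741316344, 'cy': 196.4657118044899, 'T_tool_cam': array([[-8.67912124e-05,  3.11180420e-01, -9.50350850e-01,
         2.04345764e-02],
       [ 9.99999915e-01, -3.54955605e-04, -2.07551179e-04,
         9.31254539e-04],
       [-4.01918224e-04, -9.50350788e-01, -3.11180363e-01,
        -8.48007357e-02],
       [ 0.00000000e+00,  0.00000000e+00,  0.00000000e+00,
         1.00000000e+00]])}
```

View pics/s0.png

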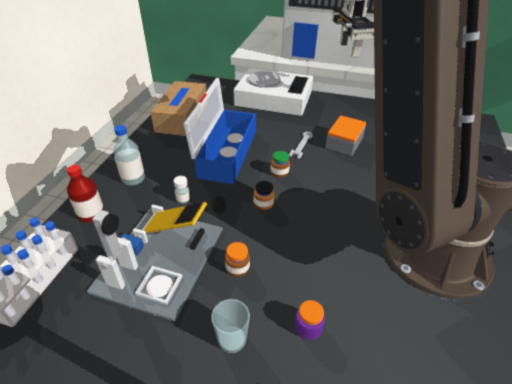

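View pics/t0.png

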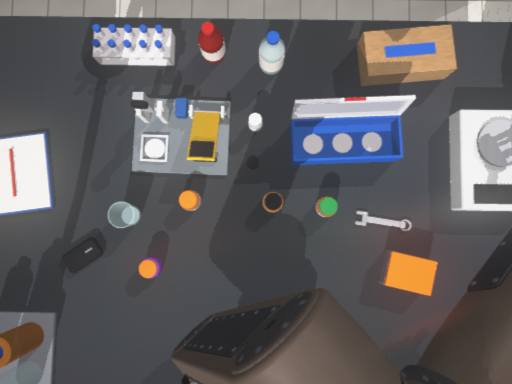

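View pics/w0.png

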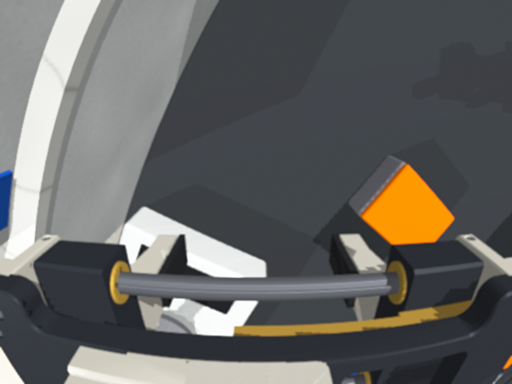

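Top view: three jars present: orange (189,200), black (273,202), green (327,207). The purple-bodied look-alike is at (149,268), to be left alone. Press at ~(180,135), carrier at ~(347,140) with the lid open. I'll measure these in two views next.

```bash
cat >> h.py <<'E'
def cam(name,state=None):
    c=viewer.camera_info(name); K=(c['fx'],c['fy'],c['cx'],c['cy'])
    if name=='wrist':
        s=state or status.get_state()
        T=np.eye(4);T[:3,:3]=R.from_euler('xyz',s['ee_rot']).as_matrix();T[:3,3]=s['eef_pos']
        M=T@np.array(c['T_tool_cam']); return K,M[:3,3],M[:3,:3],True
    return K,np.array(c['eye']),R.from_euler('xyz',c['attitude']).as_matrix(),False
def ray(C,px):
    K,e,Rm,f=C; u=(px[0]-K[2])/K[0]; v=(px[1]-K[3])/K[1]
    if f:
        r=np.hypot(u,v); s=np.sin(r)/r if r>1e-9 else 1
        d=np.array([u*s,-v*s,-np.cos(r)])
    else: d=np.array([u,-v,-1.])
    d=Rm@d; return e,d/np.linalg.norm(d)
def onz(C,px,z):
    e,d=ray(C,px); return e+d*(z-e[2])/d[2]
def proj(C,p):
    K,e,Rm,f=C; q=Rm.T@(np.asarray(p)-e); x,y,z=q[0],-q[1],-q[2]
    if f:
        h=np.hypot(x,y); th=np.arctan2(h,z); return np.array([K[2]+K[0]*th*x/h,K[3]+K[1]*th*y/h])
    return np.array([K[2]+K[0]*x/z,K[3]+K[1]*y/z])
def tri(*cp):
    A=0;b=0;rs=[]
    for C,p in cp:
        e,d=ray(C,p);P=np.eye(3)-np.outer(d,d);A=A+P;b=b+P@e;rs.append((e,P))
    x=np.linalg.solve(A,b); return x,[np.linalg.norm(P@(x-e)) for e,P in rs]
def blobs(im,lo,hi,amin=60):
    h=cv2.cvtColor(im,cv2.COLOR_RGB2HSV); m=cv2.inRange(h,np.array(lo),np.array(hi))
    n,l,st,ce=cv2.connectedComponentsWithStats(m)
    return [(ce[i].round(1).tolist(),st[i].tolist()) for i in range(1,n) if st[i][4]>=amin]
E
python3 - <<'E'
from h import *
for n in ('t0','s0'):
    im=np.load('pics/%s.npy'%n); print(n)
    print('orange',blobs(im,(5,200,180),(14,255,255)))
    print('green',blobs(im,(55,150,60),(75,255,255)))
    print('blue',blobs(im,(105,150,80),(125,255,255)))
    print('yellow',blobs(im,(18,180,120),(28,255,255)))
    print('red',blobs(im,(0,180,120),(3,255,255),15),blobs(im,(176,180,120),(180,255,255),15))
    sc=3
    if n=='t0': cr=im[80:230,120:420]; sc=2.6
    else: cr=im[70:310,80:320]; sc=2.5
    cv2.imwrite('pics/%sz.png'%n,cv2.cvtColor(cv2.resize(cr,None,fx=sc,fy=sc,interpolation=cv2.INTER_CUBIC),cv2.COLOR_RGB2BGR))
E
```

```text
t0
orange []
green [([328.1, 204.9], [321, 199, 16, 14, 160])]
blue [([272.5, 37.0], [267, 31, 12, 14, 131]), ([409.9, 49.4], [386, 43, 49, 14, 489]), ([180.9, 106.8], [177, 99, 9, 17, 145]), ([346.8, 139.4], [291, 116, 112, 49, 3764])]
yellow [([205.6, 125.7], [192, 113, 27, 31, 612]), ([202.4, 158.3], [189, 156, 26, 5, 63])]
red [([207.3, 28.2], [202, 22, 11, 14, 106])] []
s0
orange [([346.6, 127.6], [329, 116, 37, 25, 502]), ([237.0, 251.2], [227, 243, 21, 18, 224]), ([310.8, 311.5], [300, 301, 24, 23, 385])]
green [([280.2, 156.4], [273, 151, 16, 12, 140])]
blue [([304.2, 39.8], [292, 23, 26, 35, 735]), ([178.8, 96.5], [171, 88, 17, 17, 119]), ([225.4, 147.2], [195, 110, 61, 74, 2720]), ([120.2, 129.7], [115, 125, 12, 10, 93]), ([34.0, 221.6], [30, 218, 9, 8, 60]), ([49.6, 224.9], [45, 221, 10, 9, 71]), ([20.6, 234.9], [16, 231, 10, 9, 71]), ([36.5, 239.2], [32, 235, 10, 9, 63]), ([134.6, 242.6], [121, 234, 22, 21, 175]), ([6.1, 249.1], [1, 245, 11, 9, 75]), ([22.4, 253.9], [18, 250, 10, 9, 69]), ([7.1, 269.5], [2, 265, 11, 10, 76])]
yellow [([170.8, 218.9], [145, 202, 62, 30, 694])]
red [([80.6, 183.6], [67, 165, 28, 36, 537])] []
```

View pics/t0z.png

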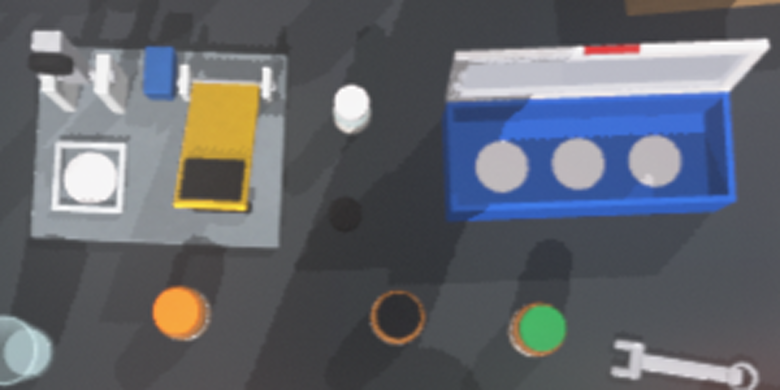

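View pics/s0z.png

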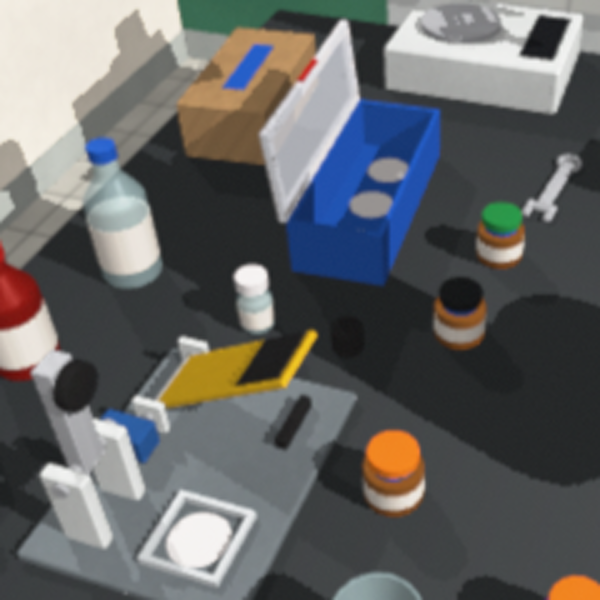

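```bash
python3 - <<'E'
from h import *
T=cam('top');S=cam('side')
tz=lambda u,v:(120+u/2.6-0.3,80+v/2.6-0.3)
sz=lambda u,v:(80+u/2.5-.3,70+v/2.5-.3)
def p(n,a,b):
    x,r=tri((T,a),(S,b)); print(n,(x*1000).round(1),(np.array(r)*1000).round(1))
p('orange',tz(180,312),sz(394,447)); p('black',tz(398,317),sz(460,293)); p('green',tz(543,328),sz(502,216))
p('stopper',tz(345,213),sz(348,325));p('vial',tz(351,99),sz(251,277))
p('plateBR',tz(280,247),sz(357,398)); p('plateBL',tz(32,237),sz(240,605))
p('nestdisc',tz(90,177),sz(199,539))
print('nest corners z20')
for c in [(56,143),(126,143),(122,213),(52,211)]: print((onz(T,tz(*c),.02)*1000).round(1))
for c in [(288,55),(280,247),(32,237)]: print('plate',(onz(T,tz(*c),.012)*1000).round(1))
p('padTL(freeedge corners)',tz(250,211),sz(316,333)); p('freeL',tz(175,207),sz(290,387))
print('discs',[(onz(T,tz(*c),.006)*1000).round(1) for c in [(501,166),(578,163),(655,161)]])
p('disc1',tz(501,166),sz(371,205));p('disc2',tz(578,163),sz(389,170))
p('carrier BL rim',tz(446,213),sz(380,280)); p('carrierBR rim',tz(736,203),sz(440,112))
p('tab',tz(612,49),sz(307,70))
s=status.get_state(); print(R.from_euler('xyz',s['ee_rot']).as_matrix().round(3))
print(proj(T,s['eef_pos']))
E
```

```text
orange [433.2 164.7  59.9] [0.4 0.4]
black [432.6 -51.1  56.6] [0.9 0.9]
green [ 423.2 -194.9   56.1] [0.1 0.1]
stopper [538.2   3.4  31.5] [0.4 0.4]
vial [646.6  -1.6  65.9] [1.8 1.8]
plateBR [505.4  71.2   1.9] [0.7 0.7]
plateBL [508.6 324.2  27.2] [0.6 0.6]
nestdisc [574.4 270.5  12. ] [0.7 0.7]
nest corners z20
[608.8 305.5  20. ]
[610.  232.6  20. ]
[536.6 234.3  20. ]
[537.5 306.9  20. ]
plate [708.1  66.8  12. ]
plate [504.8  70.6  12. ]
plate [511.  328.9  12. ]
padTL(freeedge corners) [529.5  93.6 104. ] [1.4 1.4]
freeL [528.5 164.2 105.5] [2.2 2.2]
discs [array([ 594.7, -158.4,    6. ]), array([ 599.1, -238.8,    6. ]), array([ 602.5, -319.2,    6. ])]
disc1 [ 574.3 -152.3   70.4] [7.9 7.9]
disc2 [ 578.6 -228.5   68.5] [8.1 8.1]
carrier BL rim [ 542.  -101.9    6.5] [2. 2.]
carrierBR rim [ 550.8 -383.3   64.8] [1. 1.]
tab [ 668.1 -235.3  180.7] [0.1 0.1]
[[-0.001 -0.445  0.896]
 [ 0.001  0.896  0.445]
 [-1.     0.001 -0.   ]]
[598.12826934 271.82186416]
```

Numbers agree: caps at 56–60 mm (61 expected when proud), pedal free edge at 104 mm, tab at 181 mm. The press yaw is about −1.2°, with the nest at (573,270) and the pad at (552,129). The carrier yaw is about +2.8°, centred at (599,−239). I'll take the black jar first.

Emit:
apply_moves:
  commands:
    - {"dx":20,"dy":56,"dz":-8,"spin":-5.5,"hand":0}
    - {"dx":20,"dy":56,"dz":-8,"spin":-5.5,"hand":0}
    - {"dx":20,"dy":56,"dz":-8,"spin":-5.5,"hand":0}
    - {"dx":20,"dy":56,"dz":-8,"spin":-5.5,"hand":0}
    - {"dx":20,"dy":56,"dz":-8,"spin":-5.5,"hand":0}

```text
t: 0.78
eef_pos: [0.4004, -0.3228, 0.3644]
ee_rot: [-0.161, 1.571, -0.183]
force: [1.2, 0.1, -0.2]
width: 0.0877
```

Emit:
apply_moves:
  commands:
    - {"dx":6,"dy":56,"dz":-8,"hand":0}
    - {"dx":6,"dy":56,"dz":-8,"hand":0}
    - {"dx":6,"dy":56,"dz":-8,"hand":0}
    - {"dx":6,"dy":56,"dz":-8,"hand":0}
    - {"dx":0,"dy":20,"dz":0,"hand":0}

```text
invalid input at $.commands[0]: expected keys dx, dy, dz, spin, hand
```

```bash
python3 - <<'E'
from h import *
s=status.get_state();print(s['t'],s['eef_pos'],R.from_euler('xyz',s['ee_rot']).as_matrix().round(3),s['width'],s['force'])
save('wrist','w1')
C=cam('wrist',s)
for n,p in (('black',(.433,-.051,.061)),('green',(.423,-.195,.061)),('orange',(.433,.165,.061)),('grasp',(.433,-.051,.042))): print(n,proj(C,p))
E
```

```text
0.775 [ 0.40035334 -0.32278448  0.36441422] [[ 0.     0.023  1.   ]
 [-0.     1.    -0.023]
 [-1.    -0.     0.   ]] 0.08770750823580101 [ 1.22417424  0.08892027 -0.16491383]
black [474.71166293 210.98946742]
green [376.72554342 207.40766284]
orange [559.90754472 204.91247999]
grasp [466.30369848 205.88913691]
```

View pics/w1.png

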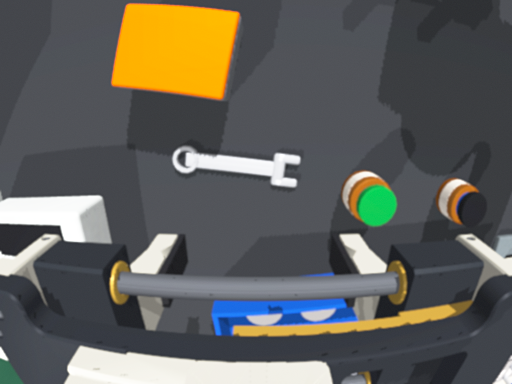

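Wrist view: green cap at (376,204) and black at (471,208), close to the predictions of (377,207) and (475,211). Green is nearer, so I'll take it first.

Emit:
apply_moves:
  commands:
    - {"dx":6,"dy":40,"dz":-10,"spin":0,"hand":0}
    - {"dx":6,"dy":40,"dz":-10,"spin":0,"hand":0}
    - {"dx":6,"dy":40,"dz":-10,"spin":0,"hand":0}
    - {"dx":5,"dy":8,"dz":-14,"spin":0,"hand":0}
    - {"dx":0,"dy":0,"dz":0,"spin":0,"hand":0}

```text
t: 1.45
eef_pos: [0.4231, -0.1963, 0.3198]
ee_rot: [3.091, 1.569, 3.073]
force: [1.0, 0.3, 0.2]
width: 0.0873
```

```bash
python3 - <<'E'
from h import *
s=status.get_state();print(s['t'],s['eef_pos'],s['width'],s['force'])
im=save('wrist','w2')
C=cam('wrist',s)
print(proj(C,(.423,-.195,.061)),blobs(im,(55,120,60),(75,255,255)))
print(proj(C,(.433,-.051,.061)))
b=blobs(im,(55,120,60),(75,255,255))
for x in b: print(onz(C,x[0],.060))
E
```

```text
1.45 [ 0.42310626 -0.19627021  0.31977027] 0.08733768824194608 [1.00119995 0.25659513 0.17206617]
[258.39017543 204.94267114] [([260.1, 202.7], [234, 177, 53, 52, 2151])]
[410.8873318  211.63640991]
[ 0.42135143 -0.19351178  0.06      ]
```

View pics/w2.png

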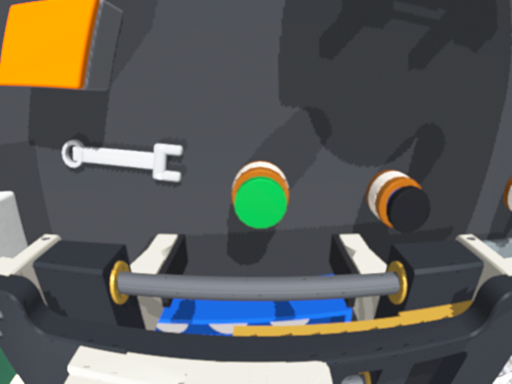

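Green cap at (260,203) gives (422,−194), agreeing with the two-view fix. Descending to grasp it.

Emit:
apply_moves:
  commands:
    - {"dx":0,"dy":2,"dz":-40,"spin":0,"hand":0}
    - {"dx":0,"dy":0,"dz":-40,"spin":0,"hand":0}
    - {"dx":0,"dy":0,"dz":-30,"spin":0,"hand":0}
    - {"dx":0,"dy":0,"dz":-20,"spin":0,"hand":0}
    - {"dx":0,"dy":0,"dz":0,"spin":0,"hand":0.2}
  grip_force: 20

```text
t: 2.12
eef_pos: [0.4226, -0.1955, 0.1897]
ee_rot: [-3.108, 1.568, -3.129]
force: [0.7, -0.0, -0.0]
width: 0.0823
```

Emit:
apply_moves:
  commands:
    - {"dx":0,"dy":0,"dz":0,"spin":0,"hand":0.6}
    - {"dx":0,"dy":0,"dz":0,"spin":0,"hand":0.6}
    - {"dx":0,"dy":0,"dz":0,"spin":0,"hand":0.6}
    - {"dx":0,"dy":0,"dz":0,"spin":0,"hand":0.6}
    - {"dx":0,"dy":0,"dz":0,"spin":0,"hand":0.6}

```text
t: 2.75
eef_pos: [0.4235, -0.1946, 0.1915]
ee_rot: [-0.19, 1.569, -0.209]
force: [-1.9, -0.1, 6.4]
width: 0.0533
```

```bash
python3 - <<'E'
from h import *
s=status.get_state();print(s['t'],s['eef_pos'],s['width'],s['force'])
save('wrist','w3'); save('side','s3')
E
```

```text
2.75 [ 0.42345654 -0.19460889  0.19145198] 0.05326716841322338 [-1.91458748 -0.13519738  6.38693201]
```

View pics/w3.png

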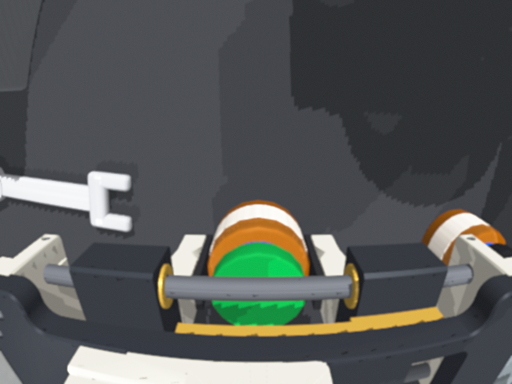

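View pics/s3.png

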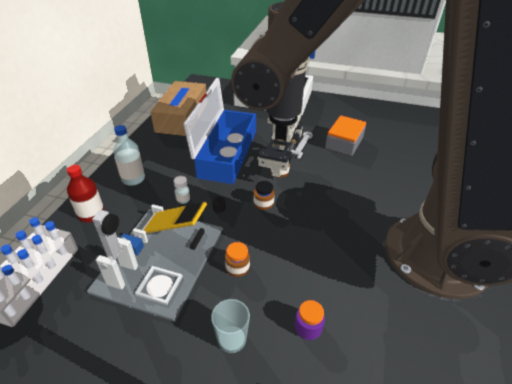

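Grasped: width 53 mm, and green with its band is between the pads in the wrist view. Lifting and carrying it to the nest.

Emit:
apply_moves:
  commands:
    - {"dx":0,"dy":0,"dz":40,"spin":0,"hand":0.6}
    - {"dx":5,"dy":20,"dz":45,"spin":0,"hand":0.6}
    - {"dx":5,"dy":45,"dz":40,"spin":0,"hand":0.6}
    - {"dx":5,"dy":55,"dz":5,"spin":0,"hand":0.6}
    - {"dx":5,"dy":55,"dz":0,"spin":0,"hand":0.6}

```text
t: 3.48
eef_pos: [0.4429, -0.0181, 0.3218]
ee_rot: [0.493, 1.568, 0.473]
force: [1.0, 0.3, -2.6]
width: 0.0534
```

Emit:
apply_moves:
  commands:
    - {"dx":10,"dy":55,"dz":0,"spin":0,"hand":0.6}
    - {"dx":15,"dy":55,"dz":0,"spin":0,"hand":0.6}
    - {"dx":20,"dy":55,"dz":0,"spin":0,"hand":0.6}
    - {"dx":25,"dy":50,"dz":0,"spin":0,"hand":0.6}
    - {"dx":30,"dy":45,"dz":0,"spin":0,"hand":0.6}

```text
t: 4.1
eef_pos: [0.5432, 0.2424, 0.3206]
ee_rot: [2.994, 1.57, 2.976]
force: [-0.1, 0.5, -0.9]
width: 0.0537
```

Emit:
apply_moves:
  commands:
    - {"dx":30,"dy":28,"dz":0,"spin":0,"hand":0.6}
    - {"dx":0,"dy":0,"dz":0,"spin":0,"hand":0.6}
    - {"dx":0,"dy":0,"dz":0,"spin":0,"hand":0.6}
    - {"dx":0,"dy":0,"dz":0,"spin":0,"hand":0.6}
    - {"dx":0,"dy":0,"dz":0,"spin":0,"hand":0.6}

```text
t: 4.72
eef_pos: [0.5728, 0.2678, 0.3212]
ee_rot: [0.853, 1.57, 0.833]
force: [0.3, -0.6, -2.0]
width: 0.0542
```

```bash
python3 - <<'E'
from h import *
s=status.get_state();print(s['t'],s['eef_pos'],R.from_euler('xyz',s['ee_rot']).as_matrix()[:,1].round(4),s['width'],s['force'])
im=save('wrist','w4'); save('side','s4'); save('top','t4')
C=cam('wrist',s)
for c in [(608,304),(610,233),(537,235),(537.5,306)]: print(proj(C,(c[0]/1e3,c[1]/1e3,.02)).round(1))
E
```

```text
4.725 [0.57275117 0.26782275 0.3211622 ] [1.950e-02 9.998e-01 4.000e-04] 0.05415119401164374 [ 0.28036052 -0.59934578 -2.03494747]
[292.8 222.1]
[224.  225.1]
[222. 155.]
[296.  154.2]
```

View pics/w4.png

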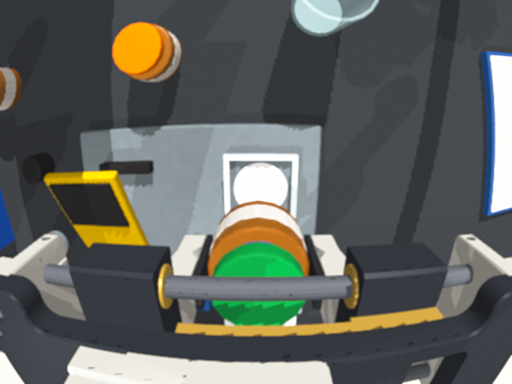

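View pics/s4.png

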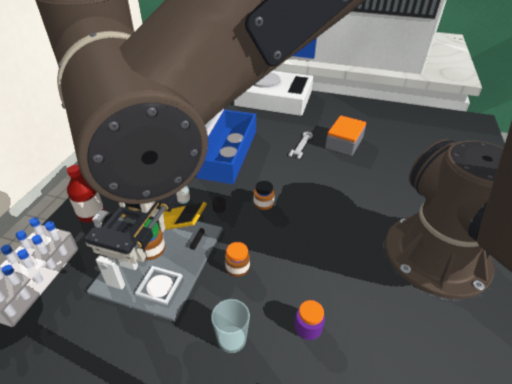

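View pics/t4.png

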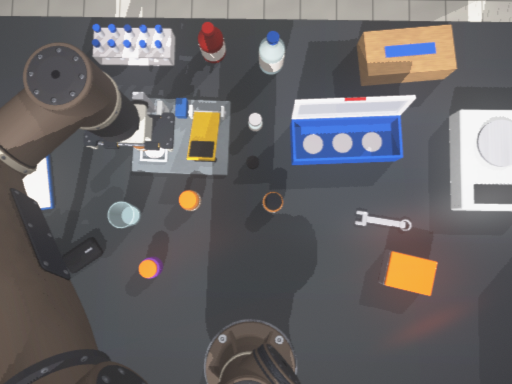

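Nest front corners at (223,154) and (298,154), predicted (222,155) and (296,154). Good to about 1.5 mm, so I'll trim +y slightly and descend.

Emit:
apply_moves:
  commands:
    - {"dx":0,"dy":2.5,"dz":-20,"spin":0,"hand":0.6}
    - {"dx":0,"dy":0,"dz":-25,"spin":0,"hand":0.6}
    - {"dx":0,"dy":0,"dz":-25,"spin":0,"hand":0.6}
    - {"dx":0,"dy":0,"dz":-25,"spin":0,"hand":0.6}
    - {"dx":0,"dy":0,"dz":0,"spin":0,"hand":0.6}

```text
t: 5.5
eef_pos: [0.5725, 0.2703, 0.2239]
ee_rot: [-2.444, 1.567, -2.463]
force: [-0.1, -0.3, -2.0]
width: 0.0537
```

```bash
python3 - <<'E'
from h import *
s=status.get_state();print(s['t'],s['eef_pos'],s['width'],s['force'])
im=save('wrist','w5')
C=cam('wrist',s)
for c in [(608,304),(610,233),(537,235),(537.5,306)]: print(proj(C,(c[0]/1e3,c[1]/1e3,.02)).round(1))
E
```

```text
5.5 [0.57246674 0.27030618 0.22390394] 0.05365770684300976 [-0.05266773 -0.2715299  -2.03905844]
[304.2 274.9]
[208.2 278.5]
[201.9 183.2]
[311.6 182. ]
```

View pics/w5.png

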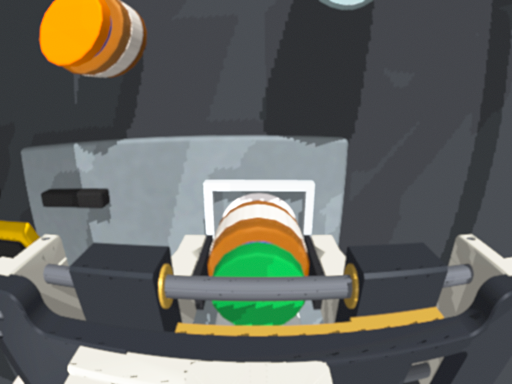

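Nest (204..314) is centred on the jar (258) to under 1 mm. Lowering the rest.

Emit:
apply_moves:
  commands:
    - {"dx":0,"dy":0.5,"dz":-6,"spin":0,"hand":0.6}
    - {"dx":0,"dy":0,"dz":-6,"spin":0,"hand":0.6}
    - {"dx":0,"dy":0,"dz":-5,"spin":0,"hand":0.6}
    - {"dx":0,"dy":0,"dz":-3,"spin":0,"hand":0.6}
    - {"dx":0,"dy":0,"dz":0,"spin":0,"hand":0.6}

```text
t: 6.18
eef_pos: [0.5731, 0.2714, 0.2054]
ee_rot: [-2.352, 1.57, -2.371]
force: [-0.1, -0.0, -1.2]
width: 0.0536
```

Emit:
apply_moves:
  commands:
    - {"dx":0,"dy":0,"dz":-1,"spin":0,"hand":0.6}
    - {"dx":0,"dy":0,"dz":0,"spin":0,"hand":0.6}
    - {"dx":0,"dy":0,"dz":0,"spin":0,"hand":0.6}
    - {"dx":0,"dy":0,"dz":0,"spin":0,"hand":0.6}
    - {"dx":0,"dy":0,"dz":0,"spin":0,"hand":0.6}

```text
t: 6.8
eef_pos: [0.5731, 0.2714, 0.2047]
ee_rot: [0.617, 1.571, 0.598]
force: [0.2, 0.0, -1.7]
width: 0.0535
```

Emit:
apply_moves:
  commands:
    - {"dx":0,"dy":0,"dz":-1,"spin":0,"hand":0.6}
    - {"dx":0,"dy":0,"dz":-0.5,"spin":0,"hand":0.6}
    - {"dx":0,"dy":0,"dz":-0.5,"spin":0,"hand":0.6}
    - {"dx":0,"dy":0,"dz":0,"spin":0,"hand":0.6}
    - {"dx":0,"dy":0,"dz":0,"spin":0,"hand":0.6}

```text
t: 7.42
eef_pos: [0.5731, 0.2714, 0.2035]
ee_rot: [0.382, 1.57, 0.363]
force: [-2.8, -1.4, 6.8]
width: 0.0535
```

On the nest floor: z 203.5, 12 mm above the bench pickup. Release, rise, close the hand, and go over the pedal pad.

Emit:
apply_moves:
  commands:
    - {"dx":0,"dy":0,"dz":0,"spin":0,"hand":0.1}
    - {"dx":0,"dy":0,"dz":0,"spin":0,"hand":0.1}
    - {"dx":0,"dy":0,"dz":0,"spin":0,"hand":0.1}
    - {"dx":0,"dy":0,"dz":10,"spin":0,"hand":0.1}
    - {"dx":0,"dy":0,"dz":30,"spin":0,"hand":0.1}

```text
t: 8.05
eef_pos: [0.5727, 0.2711, 0.242]
ee_rot: [-2.436, 1.568, -2.455]
force: [0.2, 1.1, 1.1]
width: 0.0786
```

Emit:
apply_moves:
  commands:
    - {"dx":0,"dy":0,"dz":50,"spin":0,"hand":0.1}
    - {"dx":0,"dy":0,"dz":40,"spin":0,"hand":1}
    - {"dx":-7,"dy":-47,"dz":0,"spin":0,"hand":1}
    - {"dx":-8,"dy":-48,"dz":0,"spin":0,"hand":1}
    - {"dx":-7,"dy":-47,"dz":0,"spin":0,"hand":1}

```text
t: 8.68
eef_pos: [0.5506, 0.1281, 0.3336]
ee_rot: [0.449, 1.57, 0.43]
force: [-0.2, 0.7, -0.3]
width: 0.0446
```

Emit:
apply_moves:
  commands:
    - {"dx":0,"dy":0,"dz":0,"spin":0,"hand":1}
    - {"dx":0,"dy":0,"dz":0,"spin":0,"hand":1}
    - {"dx":0,"dy":0,"dz":0,"spin":0,"hand":1}
    - {"dx":0,"dy":0,"dz":0,"spin":0,"hand":1}
    - {"dx":0,"dy":0,"dz":0,"spin":0,"hand":1}

```text
t: 9.3
eef_pos: [0.5512, 0.13, 0.3325]
ee_rot: [-2.565, 1.57, -2.583]
force: [0.1, -1.2, 0.1]
width: 0.0009
```

```bash
python3 - <<'E'
from h import *
s=status.get_state();print(s['t'],s['eef_pos'],s['width'],s['force'])
im=save('wrist','w6');save('side','s6');save('top','t6')
E
```

```text
9.3 [0.55117485 0.12995674 0.33247143] 0.0008606145152448896 [ 0.05664659 -1.174366    0.07314493]
```

View pics/w6.png

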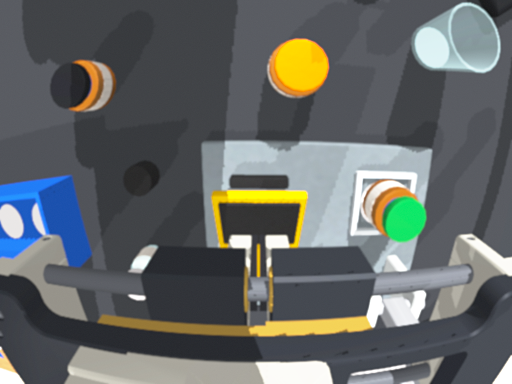

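View pics/s6.png

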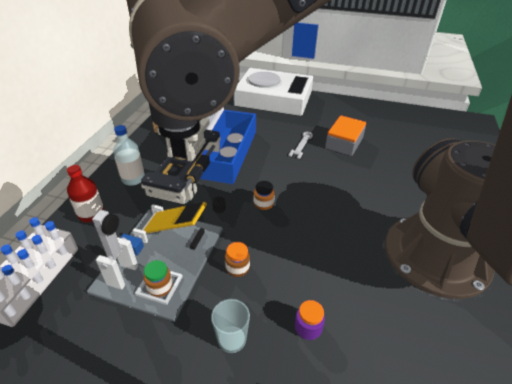

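View pics/t6.png

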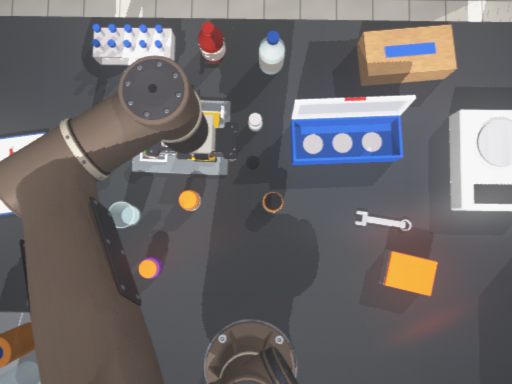

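Green jar stands upright in the nest; closed fingers are over the pad. Pressing the pedal along its arc.

Emit:
apply_moves:
  commands:
    - {"dx":0,"dy":0,"dz":-30,"spin":0,"hand":1}
    - {"dx":0,"dy":0,"dz":-16,"spin":0,"hand":1}
    - {"dx":-4,"dy":0,"dz":-12,"spin":0,"hand":1}
    - {"dx":-4,"dy":0,"dz":-12,"spin":0,"hand":1}
    - {"dx":-3,"dy":0,"dz":-12,"spin":0,"hand":1}

```text
t: 10.07
eef_pos: [0.5399, 0.1295, 0.2503]
ee_rot: [0.51, 1.57, 0.491]
force: [-0.5, 0.8, 1.7]
width: 0.0005
```

Emit:
apply_moves:
  commands:
    - {"dx":-3,"dy":0,"dz":-10,"spin":0,"hand":1}
    - {"dx":-2,"dy":0,"dz":-8,"spin":0,"hand":1}
    - {"dx":-1,"dy":0,"dz":-6,"spin":0,"hand":1}
    - {"dx":0,"dy":0,"dz":-4,"spin":0,"hand":1}
    - {"dx":0,"dy":0,"dz":0,"spin":0,"hand":1}

```text
t: 10.7
eef_pos: [0.534, 0.1295, 0.2226]
ee_rot: [-3.057, 1.57, -3.076]
force: [-0.7, 0.4, 0.5]
width: 0.0002
```

Emit:
apply_moves:
  commands:
    - {"dx":0,"dy":0,"dz":-2,"spin":0,"hand":1}
    - {"dx":0,"dy":0,"dz":-2,"spin":0,"hand":1}
    - {"dx":0,"dy":0,"dz":0,"spin":0,"hand":1}
    - {"dx":0,"dy":0,"dz":0,"spin":0,"hand":1}
    - {"dx":0,"dy":0,"dz":0,"spin":0,"hand":1}

```text
t: 11.32
eef_pos: [0.5339, 0.1295, 0.2192]
ee_rot: [2.485, 1.571, 2.465]
force: [-3.6, 1.4, 7.9]
width: 0.0004
```

```bash
python3 - <<'E'
from h import *
s=status.get_state();print(s['t'],s['eef_pos'],s['width'],s['force'])
im=save('wrist','w7');a=save('side','s7')
cv2.imwrite('pics/s7z.png',cv2.cvtColor(cv2.resize(a[150:320,60:260],None,fx=3.5,fy=3.5,interpolation=cv2.INTER_CUBIC),cv2.COLOR_RGB2BGR))
E
```

```text
11.325 [0.53386804 0.12947059 0.21916843] 0.0003585545782142244 [-3.60503631  1.42644037  7.92079434]
```

View pics/w7.png

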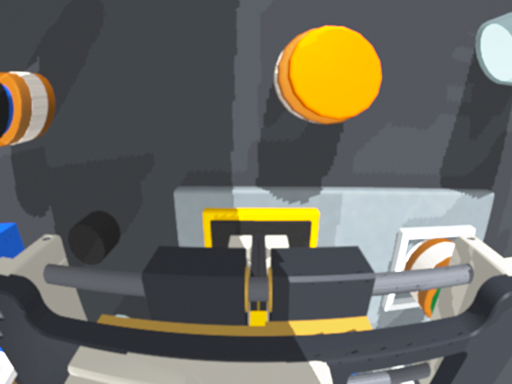

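View pics/s7z.png

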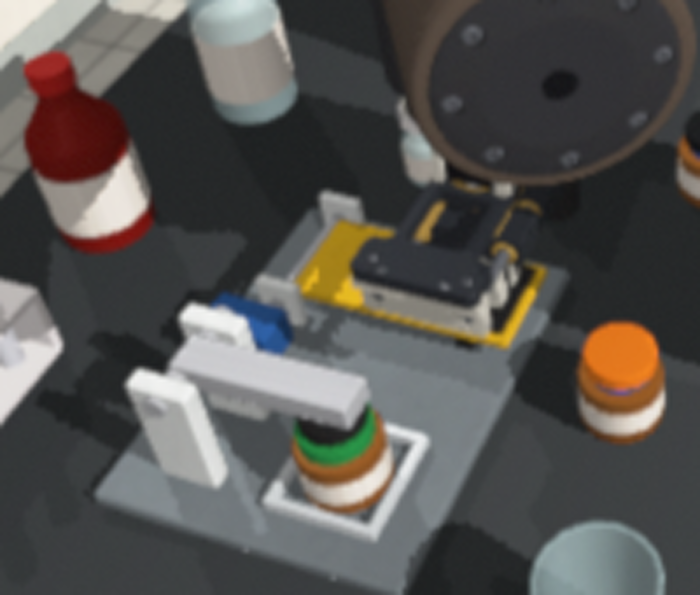

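Ram is level on the cap; the pedal is near its stop. Pressing on.

Emit:
apply_moves:
  commands:
    - {"dx":0,"dy":0,"dz":-1,"spin":0,"hand":1}
    - {"dx":0,"dy":0,"dz":-1,"spin":0,"hand":1}
    - {"dx":0,"dy":0,"dz":0,"spin":0,"hand":1}
    - {"dx":0,"dy":0,"dz":0,"spin":0,"hand":1}
    - {"dx":0,"dy":0,"dz":0,"spin":0,"hand":1}

```text
t: 12.05
eef_pos: [0.5338, 0.1295, 0.2179]
ee_rot: [1.607, 1.571, 1.588]
force: [-7.7, 2.1, 15.8]
width: 0.0006
```

Emit:
apply_moves:
  commands:
    - {"dx":0,"dy":0,"dz":-1,"spin":0,"hand":1}
    - {"dx":0,"dy":0,"dz":-1,"spin":0,"hand":1}
    - {"dx":0,"dy":0,"dz":0,"spin":0,"hand":1}
    - {"dx":0,"dy":0,"dz":0,"spin":0,"hand":1}
    - {"dx":0,"dy":0,"dz":0,"spin":0,"hand":1}

```text
t: 12.68
eef_pos: [0.5337, 0.1295, 0.2169]
ee_rot: [0.456, 1.57, 0.437]
force: [-11.4, 1.2, 26.4]
width: 0.0005
```

Emit:
apply_moves:
  commands:
    - {"dx":0,"dy":0,"dz":-1,"spin":0,"hand":1}
    - {"dx":0,"dy":0,"dz":0,"spin":0,"hand":1}
    - {"dx":0,"dy":0,"dz":0,"spin":0,"hand":1}
    - {"dx":0,"dy":0,"dz":0,"spin":0,"hand":1}
    - {"dx":0,"dy":0,"dz":0,"spin":0,"hand":1}

```text
t: 13.3
eef_pos: [0.5337, 0.1295, 0.2165]
ee_rot: [0.317, 1.57, 0.298]
force: [-13.7, 2.3, 34.1]
width: 0.0005
```

Emit:
apply_moves:
  commands:
    - {"dx":0,"dy":0,"dz":-1,"spin":0,"hand":1}
    - {"dx":0,"dy":0,"dz":0,"spin":0,"hand":1}
    - {"dx":0,"dy":0,"dz":0,"spin":0,"hand":1}
    - {"dx":0,"dy":0,"dz":0,"spin":0,"hand":1}
    - {"dx":0,"dy":0,"dz":0,"spin":0,"hand":1}

```text
t: 13.92
eef_pos: [0.5336, 0.1295, 0.2161]
ee_rot: [0.226, 1.57, 0.208]
force: [-16.6, 1.4, 40.0]
width: 0.0007
```

```bash
python3 - <<'E'
from h import *
a=save('side','s8')
cv2.imwrite('pics/s8z.png',cv2.cvtColor(cv2.resize(a[220:310,100:220],None,fx=6,fy=6,interpolation=cv2.INTER_CUBIC),cv2.COLOR_RGB2BGR))
E
```

```text
(no output)
```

View pics/s8z.png

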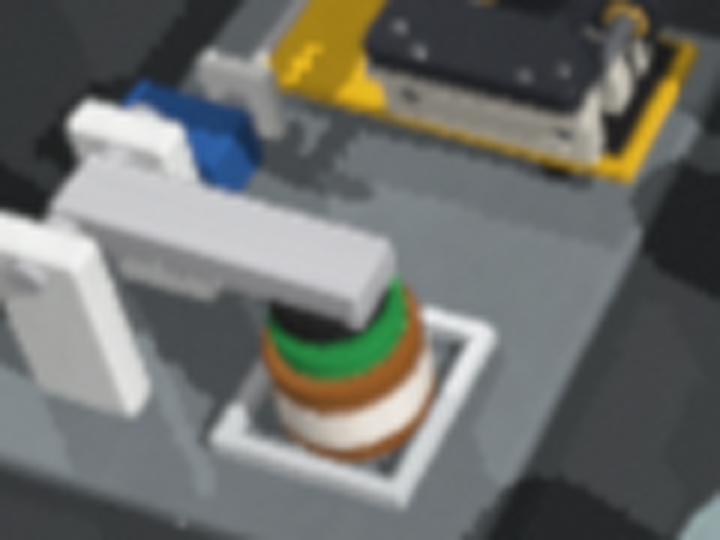

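Cap fully home (no blue visible), hard stop felt (34→40 N for 0.4 mm). Letting the pedal up.

Emit:
apply_moves:
  commands:
    - {"dx":0,"dy":0,"dz":8,"spin":0,"hand":1}
    - {"dx":3,"dy":0,"dz":14,"spin":0,"hand":1}
    - {"dx":5,"dy":0,"dz":20,"spin":0,"hand":1}
    - {"dx":5,"dy":0,"dz":25,"spin":0,"hand":1}
    - {"dx":4,"dy":0,"dz":25,"spin":0,"hand":1}

```text
t: 14.6
eef_pos: [0.5514, 0.1292, 0.3055]
ee_rot: [-2.49, 1.57, -2.509]
force: [-0.3, 0.4, 0.8]
width: 0.0003
```

Emit:
apply_moves:
  commands:
    - {"dx":4,"dy":0,"dz":28,"spin":0,"hand":0}
    - {"dx":0,"dy":46,"dz":0,"spin":0,"hand":0}
    - {"dx":6,"dy":48,"dz":0,"spin":0,"hand":0}
    - {"dx":12,"dy":48,"dz":0,"spin":0,"hand":0}
    - {"dx":0,"dy":0,"dz":0,"spin":0,"hand":0}

```text
t: 15.22
eef_pos: [0.5737, 0.2743, 0.332]
ee_rot: [-2.122, 1.57, -2.138]
force: [-1.7, -0.8, -0.1]
width: 0.0447
```

```bash
python3 - <<'E'
from h import *
s=status.get_state();print(s['t'],s['eef_pos'],s['width'],s['force'])
im=save('wrist','w9');a=save('side','s9')
cv2.imwrite('pics/s9z.png',cv2.cvtColor(cv2.resize(a[150:320,60:260],None,fx=3.5,fy=3.5,interpolation=cv2.INTER_CUBIC),cv2.COLOR_RGB2BGR))
C=cam('wrist',s)
b=blobs(im,(55,120,60),(75,255,255))
for x in b: print(x,onz(C,x[0],.067))
E
```

```text
15.225 [0.57374779 0.27425086 0.33204321] 0.04470739074612436 [-1.67690066 -0.81297858 -0.12745776]
([254.9, 198.2], [230, 173, 51, 51, 1998]) [0.57008707 0.27244305 0.067     ]
```

View pics/w9.png

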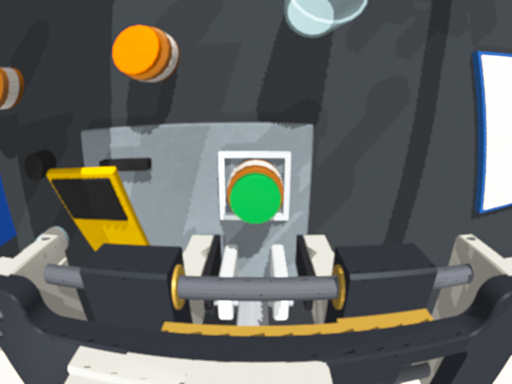

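View pics/s9z.png

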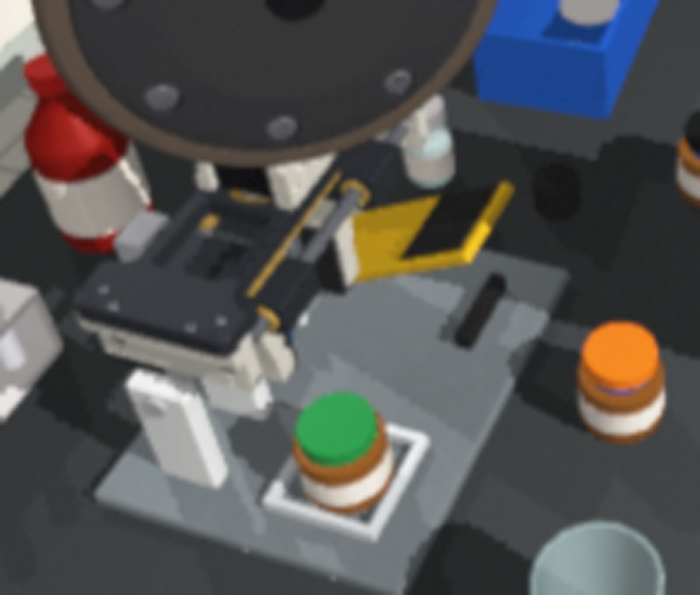

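Green cap home, pedal and ram back up. Re-grasping it.

Emit:
apply_moves:
  commands:
    - {"dx":0,"dy":-2.5,"dz":-20,"spin":0,"hand":0.05}
    - {"dx":0,"dy":0,"dz":-10,"spin":0,"hand":0.05}
    - {"dx":0,"dy":0,"dz":0,"spin":0,"hand":0.05}
    - {"dx":0,"dy":0,"dz":-20,"spin":0,"hand":0.05}
    - {"dx":0,"dy":0,"dz":-30,"spin":0,"hand":0.05}

```text
t: 15.95
eef_pos: [0.5738, 0.269, 0.2541]
ee_rot: [0.639, 1.567, 0.62]
force: [-0.6, 0.9, 0.8]
width: 0.0835
```

Emit:
apply_moves:
  commands:
    - {"dx":0,"dy":0,"dz":-25,"spin":0,"hand":0.05}
    - {"dx":0,"dy":0,"dz":-22,"spin":0,"hand":0.05}
    - {"dx":0,"dy":0,"dz":0,"spin":0,"hand":0.3}
    - {"dx":0,"dy":0,"dz":0,"spin":0,"hand":0.6}
    - {"dx":0,"dy":0,"dz":0,"spin":0,"hand":0.6}

```text
t: 16.58
eef_pos: [0.5735, 0.2692, 0.2071]
ee_rot: [0.69, 1.569, 0.671]
force: [0.2, 0.3, 0.3]
width: 0.0589
```

Emit:
apply_moves:
  commands:
    - {"dx":0,"dy":0,"dz":0,"spin":0,"hand":0.6}
    - {"dx":0,"dy":0,"dz":0,"spin":0,"hand":0.6}
    - {"dx":0,"dy":0,"dz":0,"spin":0,"hand":0.6}
    - {"dx":0,"dy":0,"dz":20,"spin":0,"hand":0.6}
    - {"dx":0,"dy":0,"dz":40,"spin":0,"hand":0.6}

```text
t: 17.2
eef_pos: [0.5723, 0.2683, 0.2643]
ee_rot: [-2.496, 1.566, -2.515]
force: [0.7, 0.4, -1.6]
width: 0.0537
```

Emit:
apply_moves:
  commands:
    - {"dx":0,"dy":0,"dz":50,"spin":0,"hand":0.6}
    - {"dx":0,"dy":-40,"dz":17,"spin":1,"hand":0.6}
    - {"dx":0,"dy":-57,"dz":0,"spin":1,"hand":0.6}
    - {"dx":0,"dy":-57,"dz":0,"spin":1,"hand":0.6}
    - {"dx":0,"dy":-57,"dz":0,"spin":1,"hand":0.6}

```text
t: 17.82
eef_pos: [0.5725, 0.0562, 0.3327]
ee_rot: [2.554, 1.571, 2.605]
force: [0.8, 0.3, -1.0]
width: 0.0538
```

Emit:
apply_moves:
  commands:
    - {"dx":2,"dy":-57,"dz":0,"spin":0,"hand":0.6}
    - {"dx":3,"dy":-57,"dz":0,"spin":0,"hand":0.6}
    - {"dx":3,"dy":-57,"dz":0,"spin":0,"hand":0.6}
    - {"dx":3,"dy":-57,"dz":0,"spin":0,"hand":0.6}
    - {"dx":3,"dy":-57,"dz":0,"spin":0,"hand":0.6}

```text
t: 18.45
eef_pos: [0.5867, -0.2288, 0.3326]
ee_rot: [2.41, 1.57, 2.46]
force: [1.1, 0.8, -0.6]
width: 0.0534
```

Emit:
apply_moves:
  commands:
    - {"dx":0,"dy":-57,"dz":0,"spin":0,"hand":0.6}
    - {"dx":0,"dy":-35,"dz":0,"spin":0,"hand":0.6}
    - {"dx":0,"dy":0,"dz":0,"spin":0,"hand":0.6}
    - {"dx":0,"dy":0,"dz":0,"spin":0,"hand":0.6}
    - {"dx":0,"dy":0,"dz":0,"spin":0,"hand":0.6}

```text
t: 19.08
eef_pos: [0.5872, -0.3181, 0.3327]
ee_rot: [1.73, 1.571, 1.782]
force: [0.7, 0.3, -0.5]
width: 0.0536
```

```bash
cat >> h.py <<'E'
CO=np.array([.5988,-.2388]); CY=np.radians(2.78)
def car(x,y,z): 
    c,s=np.cos(CY),np.sin(CY); return np.array([CO[0]+x*c-y*s,CO[1]+x*s+y*c,z])
E
python3 - <<'E'
from h import *
s=status.get_state();print(s['t'],s['eef_pos'],R.from_euler('xyz',s['ee_rot']).as_matrix()[:,1].round(4),s['width'],s['force'])
im=save('wrist','w10'); save('top','t10')
C=cam('wrist',s)
for c in [(-.055,-.14),(-.055,.14),(-.049,-.134),(-.049,.134)]: print(proj(C,car(*c,.07)).round(1))
E
```

```text
19.075 [ 0.58719501 -0.31809293  0.33273822] [-5.170e-02  9.987e-01  2.000e-04] 0.053576215503145404 [ 0.72568541  0.33761143 -0.50495779]
[184.3 158.3]
[473.5 165.5]
[191.5 165.1]
[468.5 171. ]
```

View pics/w10.png

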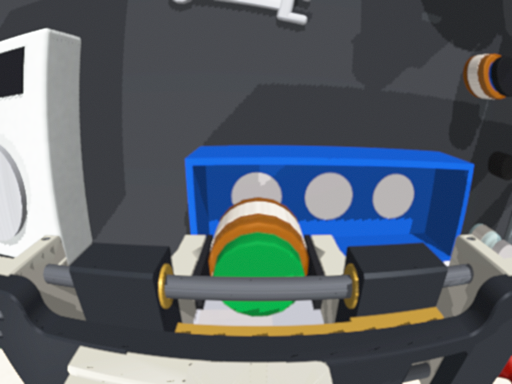

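View pics/t10.png

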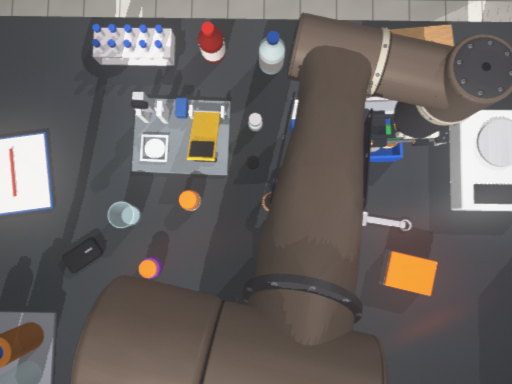

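Emit:
apply_moves:
  commands:
    - {"dx":0,"dy":1,"dz":-30,"spin":0,"hand":0.6}
    - {"dx":0,"dy":0,"dz":-25,"spin":0,"hand":0.6}
    - {"dx":0,"dy":0,"dz":0,"spin":0,"hand":0.6}
    - {"dx":0,"dy":0,"dz":0,"spin":0,"hand":0.6}
    - {"dx":0,"dy":0,"dz":0,"spin":0,"hand":0.6}

```text
t: 19.8
eef_pos: [0.5876, -0.3181, 0.2792]
ee_rot: [-0.374, 1.569, -0.323]
force: [0.3, -0.1, -1.7]
width: 0.0536
```

```bash
python3 - <<'E'
from h import *
s=status.get_state();print(s['t'],s['eef_pos'],s['width'],s['force'])
im=save('wrist','w11')
C=cam('wrist',s)
o=cv2.cvtColor(im,cv2.COLOR_RGB2BGR)
for c in [(-.055,-.14),(-.055,.14),(-.049,-.134),(-.049,.134)]:
    p=proj(C,car(*c,.07)).round(1);print(p); cv2.circle(o,tuple(int(v) for v in p.round()),2,(0,255,255),-1)
cv2.imwrite('pics/w11z.png',cv2.resize(o[100:384,100:450],None,fx=2.1,fy=2.1))
E
```

```text
19.8 [ 0.58762646 -0.31807327  0.27916117] 0.05364157755550454 [ 0.26293253 -0.05668506 -1.72671637]
[165.9 172.2]
[509.1 178.6]
[174.9 180.7]
[503.7 185.1]
```

View pics/w11z.png

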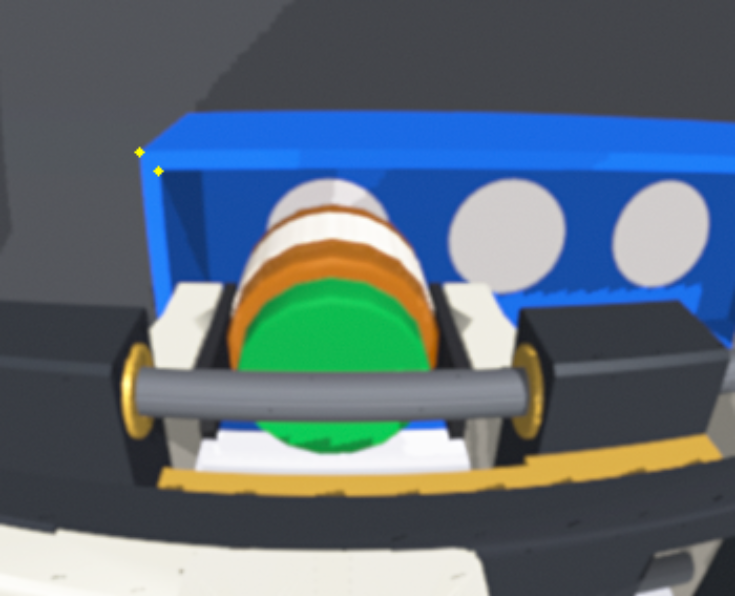

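Rim prediction fits to about 2 px. I'll shift +3 mm off the end wall and lower.

Emit:
apply_moves:
  commands:
    - {"dx":-1.5,"dy":3,"dz":-10,"spin":0,"hand":0.6}
    - {"dx":0,"dy":0,"dz":-20,"spin":0,"hand":0.6}
    - {"dx":0,"dy":0,"dz":-22,"spin":0,"hand":0.6}
    - {"dx":0,"dy":0,"dz":-18,"spin":0,"hand":0.6}
    - {"dx":0,"dy":0,"dz":0,"spin":0,"hand":0.6}

```text
t: 20.48
eef_pos: [0.5849, -0.3148, 0.2058]
ee_rot: [2.817, 1.567, 2.868]
force: [0.7, -0.1, -1.0]
width: 0.0537
```

Emit:
apply_moves:
  commands:
    - {"dx":0,"dy":0,"dz":-5,"spin":0,"hand":0.6}
    - {"dx":0,"dy":0,"dz":-2,"spin":0,"hand":0.6}
    - {"dx":0,"dy":0,"dz":0,"spin":0,"hand":0.6}
    - {"dx":0,"dy":0,"dz":0,"spin":0,"hand":0.6}
    - {"dx":0,"dy":0,"dz":0,"spin":0,"hand":0.6}

```text
t: 21.1
eef_pos: [0.5857, -0.3151, 0.201]
ee_rot: [-0.385, 1.57, -0.334]
force: [0.2, -0.0, 0.4]
width: 0.0537
```

Emit:
apply_moves:
  commands:
    - {"dx":0,"dy":0,"dz":-1,"spin":0,"hand":0.6}
    - {"dx":0,"dy":0,"dz":0,"spin":0,"hand":0.3}
    - {"dx":0,"dy":0,"dz":0,"spin":0,"hand":0.3}
    - {"dx":0,"dy":0,"dz":0,"spin":0,"hand":0.3}
    - {"dx":0,"dy":0,"dz":0,"spin":0,"hand":0.3}

```text
t: 21.72
eef_pos: [0.5856, -0.3151, 0.1995]
ee_rot: [2.873, 1.571, 2.924]
force: [0.1, -0.7, -0.2]
width: 0.0612
```

Emit:
apply_moves:
  commands:
    - {"dx":0,"dy":0,"dz":15,"spin":0,"hand":0.3}
    - {"dx":0,"dy":0,"dz":35,"spin":0,"hand":0.3}
    - {"dx":0,"dy":0,"dz":40,"spin":0,"hand":0.3}
    - {"dx":0,"dy":0,"dz":40,"spin":0,"hand":0.3}
    - {"dx":-20,"dy":40,"dz":0,"spin":0,"hand":0.0}

```text
t: 22.35
eef_pos: [0.5671, -0.2764, 0.3343]
ee_rot: [-0.396, 1.563, -0.347]
force: [0.8, 1.6, -1.7]
width: 0.0668
```

Go toward black (433,−51), pausing to look.

Emit:
apply_moves:
  commands:
    - {"dx":-27,"dy":45,"dz":0,"spin":-1,"hand":0}
    - {"dx":-27,"dy":45,"dz":0,"spin":-1,"hand":0}
    - {"dx":-27,"dy":45,"dz":0,"spin":-1,"hand":0}
    - {"dx":-27,"dy":45,"dz":-5,"spin":-1,"hand":0}
    - {"dx":-26,"dy":45,"dz":-10,"spin":0,"hand":0}

```text
t: 22.98
eef_pos: [0.4309, -0.0489, 0.316]
ee_rot: [0.269, 1.568, 0.25]
force: [1.2, 1.7, -0.5]
width: 0.0877
```

Emit:
apply_moves:
  commands:
    - {"dx":0,"dy":0,"dz":0,"spin":0,"hand":0}
    - {"dx":0,"dy":0,"dz":0,"spin":0,"hand":0}
    - {"dx":0,"dy":0,"dz":0,"spin":0,"hand":0}
    - {"dx":0,"dy":0,"dz":0,"spin":0,"hand":0}
    - {"dx":0,"dy":0,"dz":0,"spin":0,"hand":0}

```text
t: 23.6
eef_pos: [0.4318, -0.0507, 0.3145]
ee_rot: [-2.791, 1.57, -2.812]
force: [0.2, 0.9, -0.3]
width: 0.0878
```

```bash
python3 - <<'E'
from h import *
s=status.get_state();print(s['t'],s['eef_pos'],s['width'],s['force'])
im=save('wrist','w12');t=save('top','t12')
C=cam('wrist',s)
print(proj(C,(.433,-.051,.061)))
cv2.imwrite('pics/t12z.png',cv2.cvtColor(cv2.resize(t[80:230,120:420],None,fx=2.6,fy=2.6,interpolation=cv2.INTER_CUBIC),cv2.COLOR_RGB2BGR))
E
```

```text
23.6 [ 0.43178879 -0.05065427  0.31449325] 0.08776184003452672 [ 0.17660279  0.86484244 -0.25252396]
[256.58225474 208.15154728]
```

View pics/w12.png

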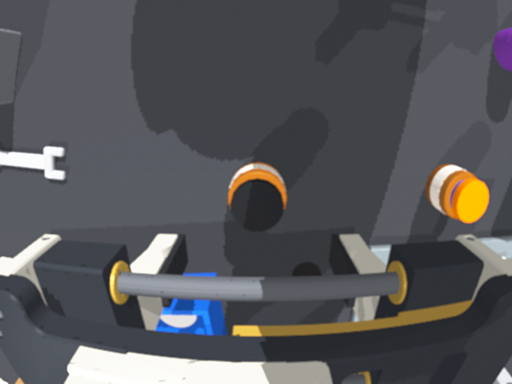

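View pics/t12z.png

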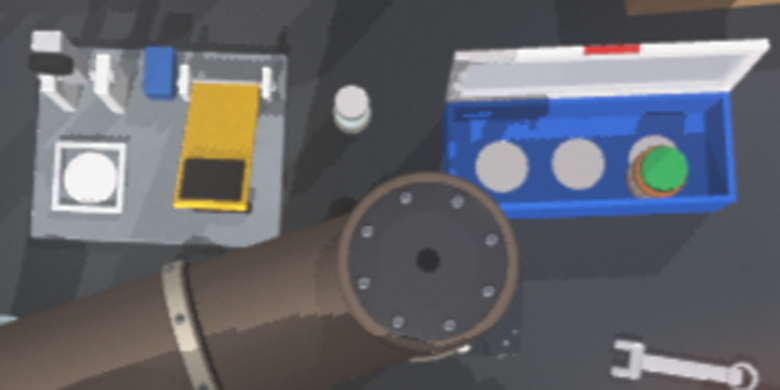

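Green stands upright in the carrier (zoom 663,167). Black cap at wrist (258,205), predicted (257,208). Grasping it.

Emit:
apply_moves:
  commands:
    - {"dx":0,"dy":1,"dz":-40,"spin":0,"hand":0}
    - {"dx":0,"dy":0,"dz":-40,"spin":0,"hand":0}
    - {"dx":0,"dy":0,"dz":-26,"spin":0,"hand":0}
    - {"dx":0,"dy":0,"dz":-14,"spin":0,"hand":0}
    - {"dx":0,"dy":0,"dz":0,"spin":0,"hand":0.2}

```text
t: 24.32
eef_pos: [0.4313, -0.0493, 0.1937]
ee_rot: [-2.786, 1.568, -2.805]
force: [-0.1, 0.6, -1.0]
width: 0.0823
```

Emit:
apply_moves:
  commands:
    - {"dx":0,"dy":0,"dz":0,"spin":0,"hand":0.6}
    - {"dx":0,"dy":0,"dz":0,"spin":0,"hand":0.6}
    - {"dx":0,"dy":0,"dz":0,"spin":0,"hand":0.6}
    - {"dx":0,"dy":0,"dz":0,"spin":0,"hand":0.6}
    - {"dx":0,"dy":0,"dz":0,"spin":0,"hand":0.6}

```text
t: 24.95
eef_pos: [0.4318, -0.049, 0.1953]
ee_rot: [0.174, 1.57, 0.155]
force: [-1.7, -1.1, 7.2]
width: 0.0537
```

Emit:
apply_moves:
  commands:
    - {"dx":0,"dy":0,"dz":40,"spin":0,"hand":0.6}
    - {"dx":5,"dy":20,"dz":45,"spin":0,"hand":0.6}
    - {"dx":8,"dy":45,"dz":40,"spin":0,"hand":0.6}
    - {"dx":10,"dy":50,"dz":5,"spin":0,"hand":0.6}
    - {"dx":15,"dy":50,"dz":0,"spin":0,"hand":0.6}

```text
t: 25.58
eef_pos: [0.4694, 0.1173, 0.3259]
ee_rot: [0.782, 1.568, 0.762]
force: [0.5, -0.5, -2.4]
width: 0.0537
```

Emit:
apply_moves:
  commands:
    - {"dx":25,"dy":50,"dz":0,"spin":0,"hand":0.6}
    - {"dx":25,"dy":50,"dz":0,"spin":0,"hand":0.6}
    - {"dx":30,"dy":40,"dz":0,"spin":0,"hand":0.6}
    - {"dx":23,"dy":15,"dz":0,"spin":0,"hand":0.6}
    - {"dx":0,"dy":0,"dz":0,"spin":0,"hand":0.6}

```text
t: 26.2
eef_pos: [0.5735, 0.2721, 0.3233]
ee_rot: [-2.472, 1.569, -2.49]
force: [0.0, -0.6, -2.5]
width: 0.0535
```

Emit:
apply_moves:
  commands:
    - {"dx":0,"dy":-0.5,"dz":-30,"spin":0,"hand":0.6}
    - {"dx":0,"dy":0,"dz":-35,"spin":0,"hand":0.6}
    - {"dx":0,"dy":0,"dz":-25,"spin":0,"hand":0.6}
    - {"dx":0,"dy":0,"dz":0,"spin":0,"hand":0.6}
    - {"dx":0,"dy":0,"dz":0,"spin":0,"hand":0.6}

```text
t: 26.82
eef_pos: [0.5728, 0.2704, 0.2358]
ee_rot: [0.496, 1.57, 0.477]
force: [0.2, 0.4, -1.0]
width: 0.0539
```

```bash
python3 - <<'E'
from h import *
s=status.get_state();print(s['t'],s['eef_pos'],s['width'],s['force'])
save('wrist','w13')
E
```

```text
26.825 [0.57275844 0.27040691 0.23579295] 0.053854194166984504 [ 0.17354606  0.41534752 -0.96086894]
```

View pics/w13.png

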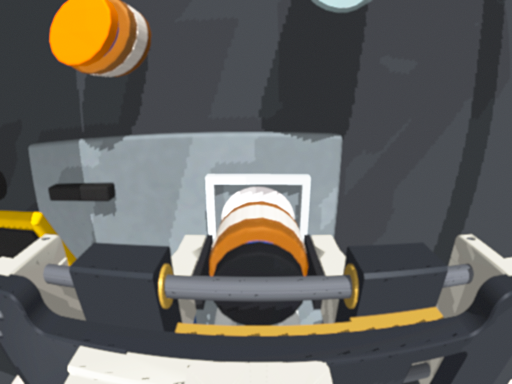

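Nest (206..310, centre 258) is centred on the jar. Lowering.

Emit:
apply_moves:
  commands:
    - {"dx":0,"dy":0.5,"dz":-10,"spin":0,"hand":0.6}
    - {"dx":0,"dy":0,"dz":-10,"spin":0,"hand":0.6}
    - {"dx":0,"dy":0,"dz":-6,"spin":0,"hand":0.6}
    - {"dx":0,"dy":0,"dz":-2,"spin":0,"hand":0.6}
    - {"dx":0,"dy":0,"dz":0,"spin":0,"hand":0.6}

```text
t: 27.5
eef_pos: [0.5725, 0.2708, 0.2072]
ee_rot: [-1.997, 1.57, -2.016]
force: [-3.2, -1.3, 5.2]
width: 0.0536
```

Emit:
apply_moves:
  commands:
    - {"dx":0,"dy":0,"dz":-0.5,"spin":0,"hand":0.6}
    - {"dx":0,"dy":0,"dz":0,"spin":0,"hand":0.6}
    - {"dx":0,"dy":0,"dz":0,"spin":0,"hand":0.6}
    - {"dx":0,"dy":0,"dz":0,"spin":0,"hand":0.6}
    - {"dx":0,"dy":0,"dz":0,"spin":0,"hand":0.6}

```text
t: 28.12
eef_pos: [0.5724, 0.2708, 0.2072]
ee_rot: [-1.649, 1.57, -1.668]
force: [-4.0, -1.5, 8.9]
width: 0.053
```

Emit:
apply_moves:
  commands:
    - {"dx":0,"dy":0,"dz":0,"spin":0,"hand":0.1}
    - {"dx":0,"dy":0,"dz":0,"spin":0,"hand":0.1}
    - {"dx":0,"dy":0,"dz":0,"spin":0,"hand":0.1}
    - {"dx":0,"dy":0,"dz":10,"spin":0,"hand":0.1}
    - {"dx":0,"dy":0,"dz":30,"spin":0,"hand":0.1}

```text
t: 28.75
eef_pos: [0.5722, 0.2706, 0.2455]
ee_rot: [-2.427, 1.567, -2.446]
force: [0.1, 0.7, 0.4]
width: 0.0788
```

Emit:
apply_moves:
  commands:
    - {"dx":0,"dy":0,"dz":48,"spin":0,"hand":0.1}
    - {"dx":0,"dy":0,"dz":40,"spin":0,"hand":1}
    - {"dx":-7,"dy":-47,"dz":0,"spin":0,"hand":1}
    - {"dx":-8,"dy":-48,"dz":0,"spin":0,"hand":1}
    - {"dx":-7,"dy":-47,"dz":0,"spin":0,"hand":1}

```text
t: 29.38
eef_pos: [0.5502, 0.1276, 0.3351]
ee_rot: [0.468, 1.57, 0.45]
force: [0.0, -0.2, -0.0]
width: 0.0443
```

Emit:
apply_moves:
  commands:
    - {"dx":0,"dy":0,"dz":0,"spin":0,"hand":1}
    - {"dx":0,"dy":0,"dz":0,"spin":0,"hand":1}
    - {"dx":0,"dy":0,"dz":0,"spin":0,"hand":1}
    - {"dx":0,"dy":0,"dz":0,"spin":0,"hand":1}
    - {"dx":0,"dy":0,"dz":0,"spin":0,"hand":1}

```text
t: 30.0
eef_pos: [0.5507, 0.1295, 0.334]
ee_rot: [-2.606, 1.57, -2.624]
force: [0.9, -0.6, -0.6]
width: 0.0005
```

```bash
python3 - <<'E'
from h import *
s=status.get_state();print(s['t'],s['eef_pos'],s['width'],s['force'])
save('side','s14')
E
```

```text
30.0 [0.55065928 0.12945888 0.33395709] 0.0005176071894436113 [ 0.87859327 -0.63945801 -0.58205811]
```

View pics/s14.png

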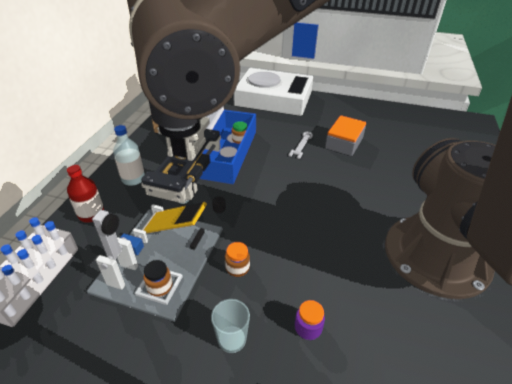

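Black jar upright in the nest. Pressing the pedal again.

Emit:
apply_moves:
  commands:
    - {"dx":0,"dy":0,"dz":-30,"spin":0,"hand":1}
    - {"dx":0,"dy":0,"dz":-17,"spin":0,"hand":1}
    - {"dx":-4,"dy":0,"dz":-12,"spin":0,"hand":1}
    - {"dx":-4,"dy":0,"dz":-12,"spin":0,"hand":1}
    - {"dx":-3,"dy":0,"dz":-12,"spin":0,"hand":1}

```text
t: 30.68
eef_pos: [0.5394, 0.129, 0.2509]
ee_rot: [0.575, 1.57, 0.557]
force: [-0.6, -0.2, 1.6]
width: 0.0005
```

Emit:
apply_moves:
  commands:
    - {"dx":-3,"dy":0,"dz":-10,"spin":0,"hand":1}
    - {"dx":-2,"dy":0,"dz":-8,"spin":0,"hand":1}
    - {"dx":-1,"dy":0,"dz":-6,"spin":0,"hand":1}
    - {"dx":0,"dy":0,"dz":-4,"spin":0,"hand":1}
    - {"dx":0,"dy":0,"dz":-3,"spin":0,"hand":1}

```text
t: 31.3
eef_pos: [0.5335, 0.129, 0.2205]
ee_rot: [-2.899, 1.57, -2.918]
force: [-4.4, 2.0, 10.6]
width: 0.0007
```

Emit:
apply_moves:
  commands:
    - {"dx":0,"dy":0,"dz":-2,"spin":0,"hand":1}
    - {"dx":0,"dy":0,"dz":-2,"spin":0,"hand":1}
    - {"dx":0,"dy":0,"dz":-1,"spin":0,"hand":1}
    - {"dx":0,"dy":0,"dz":0,"spin":0,"hand":1}
    - {"dx":0,"dy":0,"dz":0,"spin":0,"hand":1}

```text
t: 31.92
eef_pos: [0.5332, 0.129, 0.2171]
ee_rot: [1.013, 1.571, 0.995]
force: [-11.3, 1.4, 23.7]
width: 0.0003
```

Emit:
apply_moves:
  commands:
    - {"dx":0,"dy":0,"dz":-1,"spin":0,"hand":1}
    - {"dx":0,"dy":0,"dz":-0.5,"spin":0,"hand":1}
    - {"dx":0,"dy":0,"dz":0,"spin":0,"hand":1}
    - {"dx":0,"dy":0,"dz":0,"spin":0,"hand":1}
    - {"dx":0,"dy":0,"dz":0,"spin":0,"hand":1}

```text
t: 32.55
eef_pos: [0.5332, 0.129, 0.2165]
ee_rot: [0.281, 1.57, 0.263]
force: [-14.6, 2.7, 32.9]
width: 0.0002
```

Emit:
apply_moves:
  commands:
    - {"dx":0,"dy":0,"dz":-0.5,"spin":0,"hand":1}
    - {"dx":0,"dy":0,"dz":0,"spin":0,"hand":1}
    - {"dx":0,"dy":0,"dz":0,"spin":0,"hand":1}
    - {"dx":0,"dy":0,"dz":0,"spin":0,"hand":1}
    - {"dx":0,"dy":0,"dz":0,"spin":0,"hand":1}

```text
t: 33.17
eef_pos: [0.5331, 0.129, 0.2163]
ee_rot: [0.212, 1.57, 0.194]
force: [-15.4, 1.2, 36.8]
width: 0.0002
```

```bash
python3 - <<'E'
from h import *
a=save('side','s15')
cv2.imwrite('pics/s15z.png',cv2.cvtColor(cv2.resize(a[220:310,100:220],None,fx=6,fy=6,interpolation=cv2.INTER_CUBIC),cv2.COLOR_RGB2BGR))
E
```

```text
(no output)
```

View pics/s15z.png

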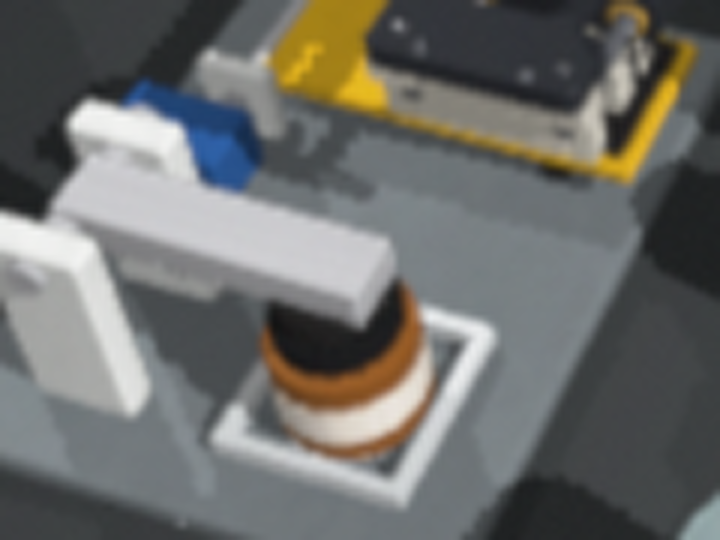

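No blue neck visible, and the force climbs with almost no motion, so it is at the stop. Pedal up, back to the jar.

Emit:
apply_moves:
  commands:
    - {"dx":0,"dy":0,"dz":8,"spin":0,"hand":1}
    - {"dx":3,"dy":0,"dz":14,"spin":0,"hand":1}
    - {"dx":5,"dy":0,"dz":20,"spin":0,"hand":1}
    - {"dx":5,"dy":0,"dz":25,"spin":0,"hand":1}
    - {"dx":4,"dy":0,"dz":25,"spin":0,"hand":1}

```text
t: 33.85
eef_pos: [0.5509, 0.1287, 0.306]
ee_rot: [-2.555, 1.57, -2.574]
force: [-0.3, 1.0, 0.2]
width: 0.0007
```

Emit:
apply_moves:
  commands:
    - {"dx":4,"dy":0,"dz":28,"spin":0,"hand":0}
    - {"dx":0,"dy":46,"dz":0,"spin":0,"hand":0}
    - {"dx":6,"dy":48,"dz":0,"spin":0,"hand":0}
    - {"dx":12,"dy":47,"dz":0,"spin":0,"hand":0}
    - {"dx":0,"dy":0,"dz":0,"spin":0,"hand":0}

```text
t: 34.48
eef_pos: [0.5732, 0.2727, 0.3326]
ee_rot: [-2.109, 1.57, -2.126]
force: [-0.1, -0.5, -0.6]
width: 0.0449
```

Emit:
apply_moves:
  commands:
    - {"dx":0,"dy":0,"dz":-20,"spin":0,"hand":0.05}
    - {"dx":0,"dy":0,"dz":-10,"spin":0,"hand":0.05}
    - {"dx":0,"dy":0,"dz":0,"spin":0,"hand":0.05}
    - {"dx":0,"dy":0,"dz":0,"spin":0,"hand":0.05}
    - {"dx":0,"dy":0,"dz":0,"spin":0,"hand":0.05}

```text
t: 35.1
eef_pos: [0.5728, 0.2699, 0.304]
ee_rot: [0.671, 1.57, 0.651]
force: [0.2, 1.4, -0.3]
width: 0.0825
```

```bash
python3 - <<'E'
from h import *
s=status.get_state();print(s['t'],s['eef_pos'],s['width'],s['force'])
im=save('wrist','w16');a=save('side','s16')
cv2.imwrite('pics/s16z.png',cv2.cvtColor(cv2.resize(a[150:320,60:260],None,fx=3.5,fy=3.5,interpolation=cv2.INTER_CUBIC),cv2.COLOR_RGB2BGR))
C=cam('wrist',s); print(proj(C,(.5725,.271,.067)))
E
```

```text
35.1 [0.57282437 0.26987409 0.30396147] 0.08251122858395644 [ 0.20209481  1.42132376 -0.34487045]
[258.04791865 213.22417551]
```

View pics/w16.png

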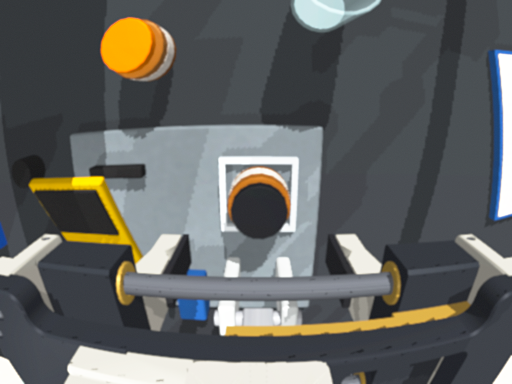

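View pics/s16z.png

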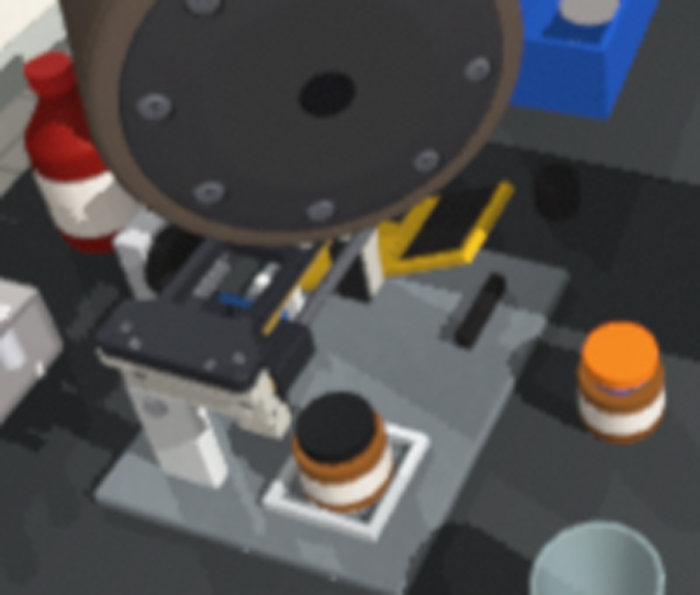

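Black cap is home; cap at (260,210), aligned. Grasp and lift.

Emit:
apply_moves:
  commands:
    - {"dx":0,"dy":1,"dz":-30,"spin":0,"hand":0.05}
    - {"dx":0,"dy":0,"dz":-30,"spin":0,"hand":0.05}
    - {"dx":0,"dy":0,"dz":-25,"spin":0,"hand":0.05}
    - {"dx":0,"dy":0,"dz":-12,"spin":0,"hand":0.05}
    - {"dx":0,"dy":0,"dz":0,"spin":0,"hand":0.3}

```text
t: 35.83
eef_pos: [0.5726, 0.2709, 0.2057]
ee_rot: [-2.34, 1.57, -2.359]
force: [0.3, -0.1, -0.2]
width: 0.0779
```

Emit:
apply_moves:
  commands:
    - {"dx":0,"dy":0,"dz":0,"spin":0,"hand":0.6}
    - {"dx":0,"dy":0,"dz":0,"spin":0,"hand":0.6}
    - {"dx":0,"dy":0,"dz":0,"spin":0,"hand":0.6}
    - {"dx":0,"dy":0,"dz":0,"spin":0,"hand":0.6}
    - {"dx":0,"dy":0,"dz":0,"spin":0,"hand":0.6}

```text
t: 36.45
eef_pos: [0.5729, 0.2711, 0.2071]
ee_rot: [0.575, 1.569, 0.556]
force: [-0.9, 0.6, 6.1]
width: 0.0536
```

Emit:
apply_moves:
  commands:
    - {"dx":0,"dy":0,"dz":25,"spin":0,"hand":0.6}
    - {"dx":0,"dy":0,"dz":50,"spin":0,"hand":0.6}
    - {"dx":0,"dy":0,"dz":50,"spin":0,"hand":0.6}
    - {"dx":0,"dy":-50,"dz":0,"spin":1,"hand":0.6}
    - {"dx":0,"dy":-57,"dz":0,"spin":1,"hand":0.6}

```text
t: 37.08
eef_pos: [0.5722, 0.1634, 0.3315]
ee_rot: [1.009, 1.57, 1.027]
force: [0.4, -0.4, -2.3]
width: 0.0536
```

Emit:
apply_moves:
  commands:
    - {"dx":5,"dy":-57,"dz":0,"spin":1,"hand":0.6}
    - {"dx":5,"dy":-57,"dz":0,"spin":1,"hand":0.6}
    - {"dx":5,"dy":-57,"dz":0,"spin":0,"hand":0.6}
    - {"dx":5,"dy":-57,"dz":0,"spin":0,"hand":0.6}
    - {"dx":5,"dy":-57,"dz":0,"spin":0,"hand":0.6}

```text
t: 37.7
eef_pos: [0.5973, -0.1229, 0.3309]
ee_rot: [2.375, 1.57, 2.426]
force: [1.4, 0.8, -2.1]
width: 0.0535
```

Emit:
apply_moves:
  commands:
    - {"dx":5,"dy":-57,"dz":0,"spin":0,"hand":0.6}
    - {"dx":4,"dy":-57,"dz":-10,"spin":0,"hand":0.6}
    - {"dx":0,"dy":0,"dz":-30,"spin":0,"hand":0.6}
    - {"dx":0,"dy":0,"dz":-10,"spin":0,"hand":0.6}
    - {"dx":0,"dy":0,"dz":0,"spin":0,"hand":0.6}

```text
t: 38.33
eef_pos: [0.6065, -0.2345, 0.2805]
ee_rot: [3.014, 1.569, 3.065]
force: [-0.4, -0.2, -0.8]
width: 0.0536
```

```bash
python3 - <<'E'
from h import *
s=status.get_state();print(s['t'],s['eef_pos'],R.from_euler('xyz',s['ee_rot']).as_matrix()[:,1].round(4),s['width'],s['force'])
save('wrist','w17'); C=cam('wrist',s)
for c in [(-.055,-.14),(-.055,.14),(-.049,-.134),(-.049,.134)]: print(proj(C,car(*c,.07)).round(1))
E
```

```text
38.325 [ 0.60647582 -0.2345494   0.28049656] [-5.130e-02  9.987e-01  2.000e-04] 0.0535655089769064 [-0.40719263 -0.1890963  -0.76037125]
[ 64.5 145.6]
[441.9 145.9]
[ 71.4 153. ]
[434.6 153.4]
```

View pics/w17.png

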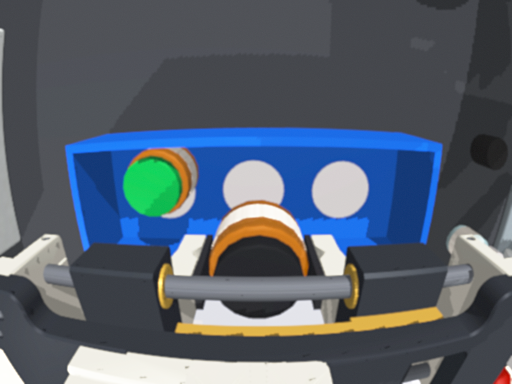

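Emit:
apply_moves:
  commands:
    - {"dx":0,"dy":-2,"dz":-15,"spin":0,"hand":0.6}
    - {"dx":0,"dy":0,"dz":-20,"spin":0,"hand":0.6}
    - {"dx":0,"dy":0,"dz":-22,"spin":0,"hand":0.6}
    - {"dx":0,"dy":0,"dz":-16,"spin":0,"hand":0.6}
    - {"dx":0,"dy":0,"dz":0,"spin":0,"hand":0.6}

```text
t: 39.0
eef_pos: [0.6062, -0.2368, 0.2068]
ee_rot: [2.964, 1.568, 3.015]
force: [0.2, 0.9, -1.2]
width: 0.0537
```

Emit:
apply_moves:
  commands:
    - {"dx":0,"dy":0,"dz":-4,"spin":0,"hand":0.6}
    - {"dx":0,"dy":0,"dz":-2,"spin":0,"hand":0.6}
    - {"dx":0,"dy":0,"dz":-1,"spin":0,"hand":0.6}
    - {"dx":0,"dy":0,"dz":0,"spin":0,"hand":0.6}
    - {"dx":0,"dy":0,"dz":0,"spin":0,"hand":0.6}

```text
t: 39.62
eef_pos: [0.6067, -0.2371, 0.2014]
ee_rot: [-0.184, 1.57, -0.134]
force: [-1.0, -0.0, -2.3]
width: 0.0535
```

Emit:
apply_moves:
  commands:
    - {"dx":0,"dy":0,"dz":-0.5,"spin":0,"hand":0.6}
    - {"dx":0,"dy":0,"dz":-0.5,"spin":0,"hand":0.6}
    - {"dx":0,"dy":0,"dz":0,"spin":0,"hand":0.6}
    - {"dx":0,"dy":0,"dz":0,"spin":0,"hand":0.6}
    - {"dx":0,"dy":0,"dz":0,"spin":0,"hand":0.6}

```text
t: 40.25
eef_pos: [0.6067, -0.2371, 0.2011]
ee_rot: [-0.499, 1.57, -0.448]
force: [-2.0, 0.8, 6.5]
width: 0.054
```

Emit:
apply_moves:
  commands:
    - {"dx":0,"dy":0,"dz":0,"spin":0,"hand":0.3}
    - {"dx":0,"dy":0,"dz":0,"spin":0,"hand":0.3}
    - {"dx":0,"dy":0,"dz":0,"spin":0,"hand":0.3}
    - {"dx":0,"dy":0,"dz":10,"spin":0,"hand":0.3}
    - {"dx":0,"dy":0,"dz":25,"spin":0,"hand":0.3}

```text
t: 40.88
eef_pos: [0.6062, -0.237, 0.2348]
ee_rot: [2.976, 1.568, 3.026]
force: [1.2, 0.2, 0.1]
width: 0.0611
```

Emit:
apply_moves:
  commands:
    - {"dx":0,"dy":0,"dz":45,"spin":0,"hand":0.3}
    - {"dx":0,"dy":0,"dz":50,"spin":0,"hand":0.3}
    - {"dx":-20,"dy":50,"dz":0,"spin":-1,"hand":0}
    - {"dx":-22,"dy":50,"dz":0,"spin":-1,"hand":0}
    - {"dx":-22,"dy":50,"dz":0,"spin":-1,"hand":0}

```text
t: 41.5
eef_pos: [0.5418, -0.0859, 0.331]
ee_rot: [0.122, 1.57, 0.119]
force: [0.1, 1.1, 0.1]
width: 0.0848
```

Emit:
apply_moves:
  commands:
    - {"dx":-22,"dy":50,"dz":0,"spin":-1,"hand":0}
    - {"dx":-22,"dy":50,"dz":0,"spin":0,"hand":0}
    - {"dx":-22,"dy":50,"dz":0,"spin":0,"hand":0}
    - {"dx":-22,"dy":50,"dz":0,"spin":0,"hand":0}
    - {"dx":-22,"dy":50,"dz":-10,"spin":0,"hand":0}

```text
t: 42.12
eef_pos: [0.432, 0.1646, 0.3216]
ee_rot: [0.698, 1.568, 0.679]
force: [1.3, 0.8, -0.5]
width: 0.0875
```

```bash
python3 - <<'E'
from h import *
s=status.get_state();print(s['t'],s['eef_pos'],s['width'],s['force'])
im=save('wrist','w18');t=save('top','t18')
C=cam('wrist',s)
print(proj(C,(.433,.165,.061)))
for b in blobs(im,(5,200,180),(22,255,255),300): print(b,onz(C,b[0],.061))
cv2.imwrite('pics/t18z.png',cv2.cvtColor(cv2.resize(t[80:230,120:420],None,fx=2.6,fy=2.6,interpolation=cv2.INTER_CUBIC),cv2.COLOR_RGB2BGR))
E
```

```text
42.125 [0.43195549 0.16456567 0.3216249 ] 0.08747886322419633 [ 1.32958479  0.77673415 -0.52391803]
[256.8262701 204.203909 ]
([373.8, 10.6], [348, 0, 49, 26, 1006]) [0.26444456 0.26586066 0.061     ]
([219.2, 208.2], [192, 179, 55, 59, 2529]) [0.43608833 0.13232843 0.061     ]
```

View pics/w18.png

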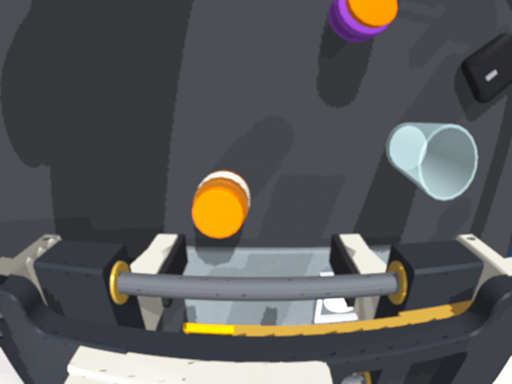

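View pics/t18z.png

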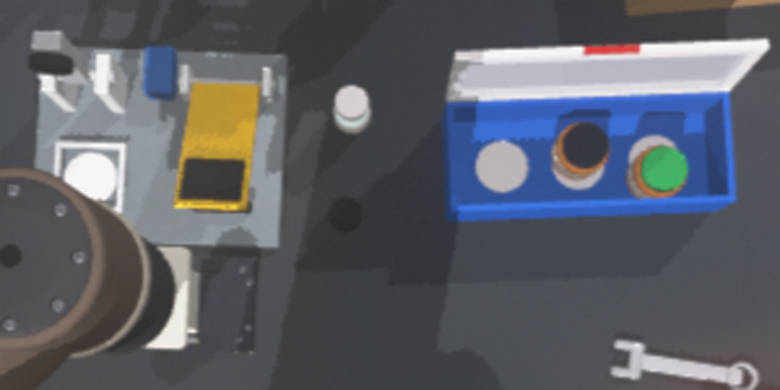

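The orange jar has been knocked about 32 mm to −y (wrist 219,209; amber body with orange cap). The purple-bodied one at (365,12) is the look-alike. Re-aiming.

Emit:
apply_moves:
  commands:
    - {"dx":2,"dy":-16,"dz":0,"spin":0,"hand":0}
    - {"dx":0,"dy":-16,"dz":0,"spin":0,"hand":0}
    - {"dx":0,"dy":0,"dz":0,"spin":0,"hand":0}
    - {"dx":0,"dy":0,"dz":0,"spin":0,"hand":0}
    - {"dx":0,"dy":0,"dz":0,"spin":0,"hand":0}

```text
t: 42.85
eef_pos: [0.4348, 0.1306, 0.3202]
ee_rot: [0.689, 1.571, 0.669]
force: [-0.1, -0.1, -0.6]
width: 0.0879
```

```bash
python3 - <<'E'
from h import *
s=status.get_state();print(s['t'],s['eef_pos'],s['width'],s['force'])
im=save('wrist','w19');a=save('side','s19')
C=cam('wrist',s);S=cam('side')
w=[b for b in blobs(im,(10,200,200),(22,255,255),300)]
for b in w: print(b,onz(C,b[0],.061))
q=blobs(a,(5,200,180),(14,255,255)); print(q)
cv2.imwrite('pics/w19z.png',cv2.cvtColor(cv2.resize(im[130:290,150:370],None,fx=3.5,fy=3.5,interpolation=cv2.INTER_CUBIC),cv2.COLOR_RGB2BGR))
E
```

```text
42.85 [0.43484567 0.13056461 0.32023875] 0.08785683970177358 [-0.13893504 -0.05174329 -0.55882978]
([409.4, 11.9], [386, 0, 44, 29, 1011]) [0.26271693 0.26571337 0.061     ]
([256.4, 206.3], [230, 176, 54, 60, 2525]) [0.43666352 0.13010509 0.061     ]
[([239.2, 237.2], [229, 229, 20, 17, 206]), ([311.3, 311.7], [300, 301, 24, 23, 410])]
```

View pics/w19z.png

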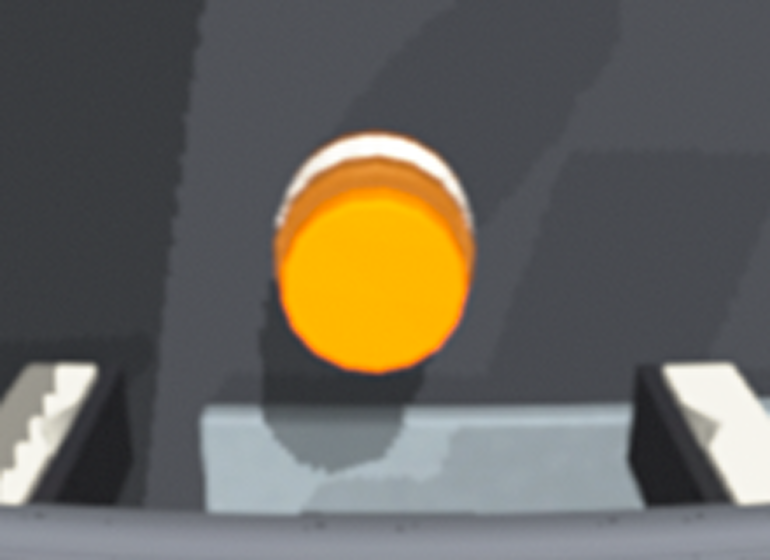

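View pics/s19.png

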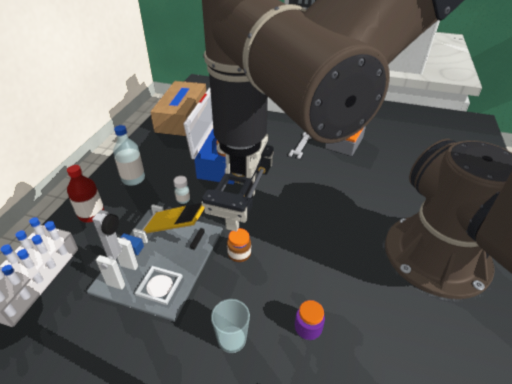

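```bash
python3 - <<'E'
from h import *
s=status.get_state()
C=cam('wrist',s);S=cam('side')
print(onz(C,(256.9,210.5),.061), onz(S,(239,236.5),.061), tri((C,(256.9,210.5)),(S,(239,236.5))))
print('check old orange', onz(S,(237.3,248.6),.061))
E
```

```text
[0.44030582 0.13075926 0.061     ] [0.44051019 0.13211556 0.061     ] (array([0.44096834, 0.13073819, 0.05933241]), [np.float64(2.6675630355814893e-05), np.float64(2.6675630355830343e-05)])
check old orange [0.43328552 0.16590773 0.061     ]
```

Wrist and side views triangulate the orange cap at (441,131,59), consistent with its 61 mm height. Grasping it.

Emit:
apply_moves:
  commands:
    - {"dx":5.5,"dy":0.5,"dz":-40,"spin":0,"hand":0}
    - {"dx":0,"dy":0,"dz":-40,"spin":0,"hand":0}
    - {"dx":0,"dy":0,"dz":-30,"spin":0,"hand":0}
    - {"dx":0,"dy":0,"dz":-16,"spin":0,"hand":0}
    - {"dx":0,"dy":0,"dz":0,"spin":0,"hand":0.2}

```text
t: 43.58
eef_pos: [0.4398, 0.1313, 0.1931]
ee_rot: [-2.402, 1.568, -2.421]
force: [-0.2, -0.5, -0.0]
width: 0.0822
```

Emit:
apply_moves:
  commands:
    - {"dx":0,"dy":0,"dz":0,"spin":0,"hand":0.6}
    - {"dx":0,"dy":0,"dz":0,"spin":0,"hand":0.6}
    - {"dx":0,"dy":0,"dz":0,"spin":0,"hand":0.6}
    - {"dx":0,"dy":0,"dz":0,"spin":0,"hand":0.6}
    - {"dx":0,"dy":0,"dz":0,"spin":0,"hand":0.6}

```text
t: 44.2
eef_pos: [0.4402, 0.1315, 0.1948]
ee_rot: [0.607, 1.57, 0.588]
force: [-1.1, -0.1, 6.5]
width: 0.0536
```

Emit:
apply_moves:
  commands:
    - {"dx":0,"dy":0,"dz":40,"spin":0,"hand":0.6}
    - {"dx":0,"dy":20,"dz":45,"spin":0,"hand":0.6}
    - {"dx":20,"dy":45,"dz":40,"spin":0,"hand":0.6}
    - {"dx":35,"dy":40,"dz":5,"spin":0,"hand":0.6}
    - {"dx":40,"dy":25,"dz":0,"spin":0,"hand":0.6}

```text
t: 44.82
eef_pos: [0.5355, 0.2626, 0.3249]
ee_rot: [0.923, 1.568, 0.905]
force: [0.1, 0.4, -1.9]
width: 0.0532
```

Emit:
apply_moves:
  commands:
    - {"dx":37,"dy":10,"dz":0,"spin":0,"hand":0.6}
    - {"dx":0,"dy":0,"dz":0,"spin":0,"hand":0.6}
    - {"dx":0,"dy":0,"dz":0,"spin":0,"hand":0.6}
    - {"dx":0,"dy":0,"dz":-30,"spin":0,"hand":0.6}
    - {"dx":0,"dy":0,"dz":-30,"spin":0,"hand":0.6}

```text
t: 45.45
eef_pos: [0.5708, 0.2703, 0.2637]
ee_rot: [1.01, 1.569, 0.991]
force: [0.1, -0.4, -2.8]
width: 0.0534
```

Emit:
apply_moves:
  commands:
    - {"dx":0.5,"dy":0,"dz":-27,"spin":0,"hand":0.6}
    - {"dx":0,"dy":0,"dz":0,"spin":0,"hand":0.6}
    - {"dx":0,"dy":0,"dz":0,"spin":0,"hand":0.6}
    - {"dx":0,"dy":0,"dz":0,"spin":0,"hand":0.6}
    - {"dx":0,"dy":0,"dz":0,"spin":0,"hand":0.6}

```text
t: 46.08
eef_pos: [0.5725, 0.2709, 0.2377]
ee_rot: [0.738, 1.569, 0.719]
force: [-0.0, -0.6, -2.5]
width: 0.0535
```

```bash
python3 - <<'E'
from h import *
s=status.get_state();print(s['t'],s['eef_pos'],s['width'],s['force'])
save('wrist','w20')
E
```

```text
46.075 [0.57245596 0.2708963  0.23769563] 0.053535917227624026 [-0.02846566 -0.55057403 -2.5073125 ]
```

View pics/w20.png

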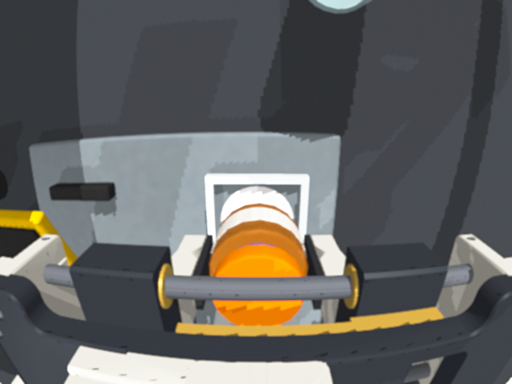

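Centred in the nest (206..309). Lowering.

Emit:
apply_moves:
  commands:
    - {"dx":0,"dy":0,"dz":-10,"spin":0,"hand":0.6}
    - {"dx":0,"dy":0,"dz":-10,"spin":0,"hand":0.6}
    - {"dx":0,"dy":0,"dz":-8,"spin":0,"hand":0.6}
    - {"dx":0,"dy":0,"dz":-3,"spin":0,"hand":0.6}
    - {"dx":0,"dy":0,"dz":0,"spin":0,"hand":0.6}

```text
t: 46.75
eef_pos: [0.5721, 0.2706, 0.2064]
ee_rot: [-1.842, 1.57, -1.86]
force: [-6.2, -2.1, 11.7]
width: 0.0537
```

Emit:
apply_moves:
  commands:
    - {"dx":0,"dy":0,"dz":0,"spin":0,"hand":0.6}
    - {"dx":0,"dy":0,"dz":0,"spin":0,"hand":0.6}
    - {"dx":0,"dy":0,"dz":0,"spin":0,"hand":0.6}
    - {"dx":0,"dy":0,"dz":0,"spin":0,"hand":0.6}
    - {"dx":0,"dy":0,"dz":0,"spin":0,"hand":0.6}

```text
t: 47.38
eef_pos: [0.5722, 0.2706, 0.2065]
ee_rot: [-1.647, 1.57, -1.666]
force: [-4.9, -1.1, 10.3]
width: 0.0536
```

Emit:
apply_moves:
  commands:
    - {"dx":0,"dy":0,"dz":0,"spin":0,"hand":0.1}
    - {"dx":0,"dy":0,"dz":0,"spin":0,"hand":0.1}
    - {"dx":0,"dy":0,"dz":0,"spin":0,"hand":0.1}
    - {"dx":0,"dy":0,"dz":10,"spin":0,"hand":0.1}
    - {"dx":0,"dy":0,"dz":30,"spin":0,"hand":0.1}

```text
t: 48.0
eef_pos: [0.5719, 0.2704, 0.2449]
ee_rot: [-2.431, 1.568, -2.451]
force: [0.0, -0.0, 0.3]
width: 0.0791
```

Emit:
apply_moves:
  commands:
    - {"dx":0,"dy":0,"dz":48,"spin":0,"hand":0.1}
    - {"dx":0,"dy":0,"dz":40,"spin":0,"hand":1}
    - {"dx":-7,"dy":-47,"dz":0,"spin":0,"hand":1}
    - {"dx":-8,"dy":-47,"dz":0,"spin":0,"hand":1}
    - {"dx":-7,"dy":-47,"dz":0,"spin":0,"hand":1}

```text
t: 48.62
eef_pos: [0.5499, 0.1285, 0.3345]
ee_rot: [0.491, 1.57, 0.472]
force: [0.6, -0.2, -0.2]
width: 0.0444
```

Emit:
apply_moves:
  commands:
    - {"dx":0,"dy":0,"dz":0,"spin":0,"hand":1}
    - {"dx":0,"dy":0,"dz":0,"spin":0,"hand":1}
    - {"dx":0,"dy":0,"dz":0,"spin":0,"hand":1}
    - {"dx":0,"dy":0,"dz":0,"spin":0,"hand":1}
    - {"dx":0,"dy":0,"dz":0,"spin":0,"hand":1}

```text
t: 49.25
eef_pos: [0.5504, 0.1303, 0.3334]
ee_rot: [-2.6, 1.57, -2.619]
force: [0.5, 0.2, 1.2]
width: 0.001
```

```bash
python3 - <<'E'
from h import *
s=status.get_state();print(s['t'],s['eef_pos'],s['width'],s['force'])
save('side','s21')
E
```

```text
49.25 [0.5503674  0.13030545 0.33335659] 0.0010345261127995761 [0.5003403  0.23611539 1.23823076]
```

View pics/s21.png

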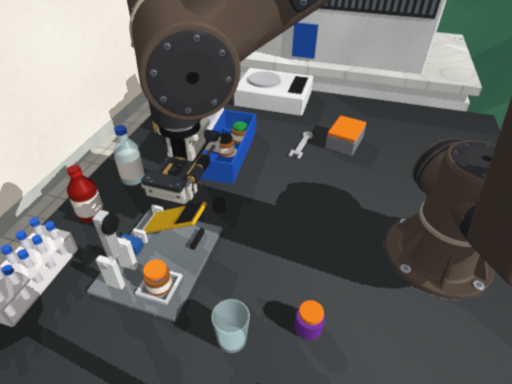

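Orange jar is in the nest; the pedal is next.

Emit:
apply_moves:
  commands:
    - {"dx":0,"dy":0,"dz":-30,"spin":0,"hand":1}
    - {"dx":0,"dy":0,"dz":-17,"spin":0,"hand":1}
    - {"dx":-4,"dy":0,"dz":-12,"spin":0,"hand":1}
    - {"dx":-4,"dy":0,"dz":-12,"spin":0,"hand":1}
    - {"dx":-3,"dy":0,"dz":-12,"spin":0,"hand":1}

```text
t: 49.92
eef_pos: [0.5391, 0.1298, 0.2502]
ee_rot: [0.627, 1.57, 0.608]
force: [0.3, -0.6, 2.5]
width: 0.0002
```

Emit:
apply_moves:
  commands:
    - {"dx":-3,"dy":0,"dz":-10,"spin":0,"hand":1}
    - {"dx":-2,"dy":0,"dz":-8,"spin":0,"hand":1}
    - {"dx":-1,"dy":0,"dz":-6,"spin":0,"hand":1}
    - {"dx":0,"dy":0,"dz":-4,"spin":0,"hand":1}
    - {"dx":0,"dy":0,"dz":-3,"spin":0,"hand":1}

```text
t: 50.55
eef_pos: [0.5331, 0.1299, 0.2199]
ee_rot: [-3.095, 1.57, -3.114]
force: [-4.7, 2.6, 11.2]
width: 0.0003
```

Emit:
apply_moves:
  commands:
    - {"dx":0,"dy":0,"dz":-2,"spin":0,"hand":1}
    - {"dx":0,"dy":0,"dz":-2,"spin":0,"hand":1}
    - {"dx":0,"dy":0,"dz":-1,"spin":0,"hand":1}
    - {"dx":0,"dy":0,"dz":-0.5,"spin":0,"hand":1}
    - {"dx":0,"dy":0,"dz":0,"spin":0,"hand":1}

```text
t: 51.18
eef_pos: [0.5329, 0.1298, 0.2167]
ee_rot: [0.274, 1.57, 0.256]
force: [-13.5, 1.2, 31.4]
width: 0.0006
```

Emit:
apply_moves:
  commands:
    - {"dx":0,"dy":0,"dz":-0.5,"spin":0,"hand":1}
    - {"dx":0,"dy":0,"dz":0,"spin":0,"hand":1}
    - {"dx":0,"dy":0,"dz":0,"spin":0,"hand":1}
    - {"dx":0,"dy":0,"dz":0,"spin":0,"hand":1}
    - {"dx":0,"dy":0,"dz":0,"spin":0,"hand":1}

```text
t: 51.8
eef_pos: [0.5329, 0.1298, 0.2165]
ee_rot: [0.314, 1.57, 0.296]
force: [-14.9, 0.9, 34.1]
width: 0.0002
```

Emit:
apply_moves:
  commands:
    - {"dx":0,"dy":0,"dz":-0.4,"spin":0,"hand":1}
    - {"dx":0,"dy":0,"dz":0,"spin":0,"hand":1}
    - {"dx":0,"dy":0,"dz":0,"spin":0,"hand":1}
    - {"dx":0,"dy":0,"dz":0,"spin":0,"hand":1}
    - {"dx":0,"dy":0,"dz":0,"spin":0,"hand":1}

```text
t: 52.42
eef_pos: [0.5329, 0.1299, 0.2163]
ee_rot: [0.281, 1.57, 0.263]
force: [-15.0, 1.5, 35.7]
width: 0.0005
```

Emit:
apply_moves:
  commands:
    - {"dx":0,"dy":0,"dz":8,"spin":0,"hand":1}
    - {"dx":3,"dy":0,"dz":14,"spin":0,"hand":1}
    - {"dx":5,"dy":0,"dz":20,"spin":0,"hand":1}
    - {"dx":5,"dy":0,"dz":25,"spin":0,"hand":1}
    - {"dx":4,"dy":0,"dz":25,"spin":0,"hand":1}

```text
t: 53.05
eef_pos: [0.5506, 0.1296, 0.306]
ee_rot: [-2.55, 1.57, -2.569]
force: [1.1, 0.1, -1.5]
width: 0.0004
```

Emit:
apply_moves:
  commands:
    - {"dx":4,"dy":0,"dz":28,"spin":0,"hand":0}
    - {"dx":0,"dy":46,"dz":0,"spin":0,"hand":0}
    - {"dx":6,"dy":47,"dz":0,"spin":0,"hand":0}
    - {"dx":13,"dy":47,"dz":0,"spin":0,"hand":0}
    - {"dx":0,"dy":0,"dz":0,"spin":0,"hand":0}

```text
t: 53.68
eef_pos: [0.5739, 0.2725, 0.3326]
ee_rot: [-2.191, 1.57, -2.208]
force: [-0.6, -0.3, -0.1]
width: 0.045
```

Emit:
apply_moves:
  commands:
    - {"dx":0,"dy":0,"dz":-20,"spin":0,"hand":0.05}
    - {"dx":0,"dy":0,"dz":-10,"spin":0,"hand":0.05}
    - {"dx":0,"dy":0,"dz":0,"spin":0,"hand":0.05}
    - {"dx":0,"dy":0,"dz":0,"spin":0,"hand":0.05}
    - {"dx":0,"dy":0,"dz":0,"spin":0,"hand":0.05}

```text
t: 54.3
eef_pos: [0.5735, 0.2697, 0.304]
ee_rot: [0.65, 1.57, 0.63]
force: [0.1, 0.6, 0.0]
width: 0.083
```

```bash
python3 - <<'E'
from h import *
s=status.get_state();print(s['t'],s['eef_pos'],s['width'],s['force'])
im=save('wrist','w22');a=save('side','s22')
cv2.imwrite('pics/s22z.png',cv2.cvtColor(cv2.resize(a[150:320,60:260],None,fx=3.5,fy=3.5,interpolation=cv2.INTER_CUBIC),cv2.COLOR_RGB2BGR))
C=cam('wrist',s); print(proj(C,(.5725,.271,.067)))
E
```

```text
54.3 [0.57352111 0.26968817 0.30396173] 0.08303782809160178 [0.05878213 0.58831529 0.0107653 ]
[258.28799945 212.40080753]
```

View pics/w22.png

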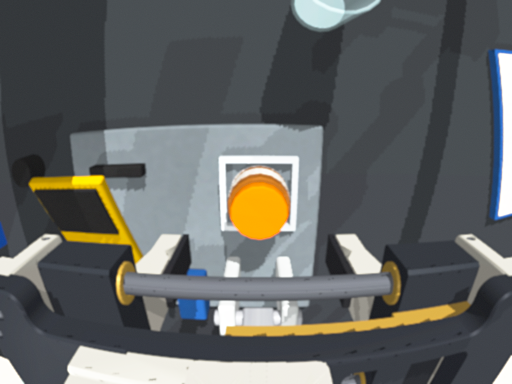

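View pics/s22z.png

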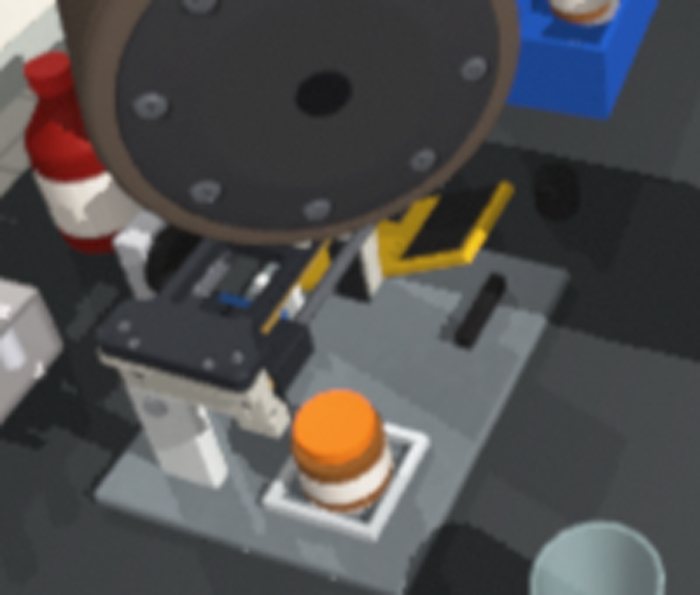

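No blue band left on orange; it is home. Grasp and carry.

Emit:
apply_moves:
  commands:
    - {"dx":-0.5,"dy":1,"dz":-30,"spin":0,"hand":0.05}
    - {"dx":0,"dy":0,"dz":-30,"spin":0,"hand":0.05}
    - {"dx":0,"dy":0,"dz":-25,"spin":0,"hand":0.05}
    - {"dx":0,"dy":0,"dz":-12,"spin":0,"hand":0.05}
    - {"dx":0,"dy":0,"dz":0,"spin":0,"hand":0.3}

```text
t: 55.02
eef_pos: [0.5728, 0.2707, 0.2058]
ee_rot: [-2.317, 1.57, -2.336]
force: [1.3, -0.0, 1.1]
width: 0.0775
```

Emit:
apply_moves:
  commands:
    - {"dx":0,"dy":0,"dz":0,"spin":0,"hand":0.6}
    - {"dx":0,"dy":0,"dz":0,"spin":0,"hand":0.6}
    - {"dx":0,"dy":0,"dz":0,"spin":0,"hand":0.6}
    - {"dx":0,"dy":0,"dz":0,"spin":0,"hand":0.6}
    - {"dx":0,"dy":0,"dz":0,"spin":0,"hand":0.6}

```text
t: 55.65
eef_pos: [0.5731, 0.2709, 0.2071]
ee_rot: [0.564, 1.57, 0.545]
force: [-1.9, -0.3, 5.2]
width: 0.0536
```

Emit:
apply_moves:
  commands:
    - {"dx":0,"dy":0,"dz":25,"spin":0,"hand":0.6}
    - {"dx":0,"dy":0,"dz":50,"spin":0,"hand":0.6}
    - {"dx":0,"dy":0,"dz":50,"spin":0,"hand":0.6}
    - {"dx":0,"dy":-50,"dz":0,"spin":1,"hand":0.6}
    - {"dx":0,"dy":-57,"dz":0,"spin":1,"hand":0.6}

```text
t: 56.28
eef_pos: [0.5724, 0.1632, 0.3315]
ee_rot: [1.054, 1.57, 1.072]
force: [0.2, -1.8, -2.0]
width: 0.0537
```

Emit:
apply_moves:
  commands:
    - {"dx":2,"dy":-56,"dz":0,"spin":1,"hand":0.6}
    - {"dx":2,"dy":-56,"dz":0,"spin":1,"hand":0.6}
    - {"dx":1,"dy":-56,"dz":0,"spin":0,"hand":0.6}
    - {"dx":0,"dy":-56,"dz":0,"spin":0,"hand":0.6}
    - {"dx":0,"dy":-56,"dz":0,"spin":0,"hand":0.6}

```text
t: 56.9
eef_pos: [0.5773, -0.118, 0.3309]
ee_rot: [2.465, 1.57, 2.516]
force: [0.9, 0.2, -1.5]
width: 0.0536
```

Emit:
apply_moves:
  commands:
    - {"dx":0,"dy":-47,"dz":0,"spin":0,"hand":0.6}
    - {"dx":0,"dy":0,"dz":-30,"spin":0,"hand":0.6}
    - {"dx":0,"dy":0,"dz":-20,"spin":0,"hand":0.6}
    - {"dx":0,"dy":0,"dz":0,"spin":0,"hand":0.6}
    - {"dx":0,"dy":0,"dz":0,"spin":0,"hand":0.6}

```text
t: 57.52
eef_pos: [0.5781, -0.1631, 0.2818]
ee_rot: [-0.421, 1.57, -0.37]
force: [0.7, 1.0, -2.1]
width: 0.0536
```

```bash
python3 - <<'E'
from h import *
s=status.get_state();print(s['t'],s['eef_pos'],R.from_euler('xyz',s['ee_rot']).as_matrix()[:,1].round(4),s['width'],s['force'])
save('wrist','w23'); C=cam('wrist',s)
for c in [(-.055,-.14),(-.055,.14),(-.049,-.134),(-.049,.134)]: print(proj(C,car(*c,.07)).round(1))
E
```

```text
57.525 [ 0.57814442 -0.16314898  0.28183804] [-5.110e-02  9.987e-01 -2.000e-04] 0.05361072882817962 [ 0.7098112   0.96484465 -2.09489478]
[  9.7 178.8]
[349.6 175. ]
[ 15.  185.3]
[340.6 183.3]
```

View pics/w23.png

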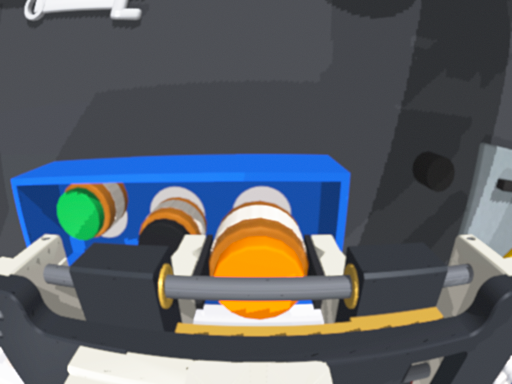

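Emit:
apply_moves:
  commands:
    - {"dx":0,"dy":0,"dz":-15,"spin":0,"hand":0.6}
    - {"dx":0,"dy":0,"dz":-20,"spin":0,"hand":0.6}
    - {"dx":0,"dy":0,"dz":-22,"spin":0,"hand":0.6}
    - {"dx":0,"dy":0,"dz":-17,"spin":0,"hand":0.6}
    - {"dx":0,"dy":0,"dz":0,"spin":0,"hand":0.6}

```text
t: 58.2
eef_pos: [0.5773, -0.1632, 0.2056]
ee_rot: [3.095, 1.568, -3.138]
force: [0.0, 1.2, -1.8]
width: 0.0535
```

Emit:
apply_moves:
  commands:
    - {"dx":0,"dy":0,"dz":-4,"spin":0,"hand":0.6}
    - {"dx":0,"dy":0,"dz":-2,"spin":0,"hand":0.6}
    - {"dx":0,"dy":0,"dz":-1,"spin":0,"hand":0.6}
    - {"dx":0,"dy":0,"dz":0,"spin":0,"hand":0.6}
    - {"dx":0,"dy":0,"dz":0,"spin":0,"hand":0.6}

```text
t: 58.82
eef_pos: [0.578, -0.1632, 0.2011]
ee_rot: [-0.173, 1.57, -0.122]
force: [-2.6, 1.1, 6.1]
width: 0.0537
```

Emit:
apply_moves:
  commands:
    - {"dx":0,"dy":0,"dz":0,"spin":0,"hand":0.3}
    - {"dx":0,"dy":0,"dz":0,"spin":0,"hand":0.3}
    - {"dx":0,"dy":0,"dz":0,"spin":0,"hand":0.3}
    - {"dx":0,"dy":0,"dz":10,"spin":0,"hand":0.3}
    - {"dx":0,"dy":0,"dz":25,"spin":0,"hand":0.3}

```text
t: 59.45
eef_pos: [0.5774, -0.1633, 0.2349]
ee_rot: [3.12, 1.568, -3.112]
force: [0.9, 0.2, -0.2]
width: 0.0611
```

Emit:
apply_moves:
  commands:
    - {"dx":0,"dy":0,"dz":45,"spin":0,"hand":0.3}
    - {"dx":0,"dy":0,"dz":55,"spin":0,"hand":0.3}
    - {"dx":0,"dy":0,"dz":60,"spin":0,"hand":1}
    - {"dx":-55,"dy":0,"dz":15,"spin":0,"hand":1}
    - {"dx":-55,"dy":0,"dz":0,"spin":0,"hand":1}

```text
t: 60.08
eef_pos: [0.4668, -0.1633, 0.4122]
ee_rot: [-0.086, 1.567, -0.036]
force: [0.2, -0.2, -0.4]
width: 0.0366
```

```bash
python3 - <<'E'
from h import *
s=status.get_state();print(s['t'],s['eef_pos'],s['width'],s['force'])
save('wrist','w24');t=save('top','t24');save('side','s24')
E
```

```text
60.075 [ 0.46682707 -0.16329922  0.41222255] 0.03655850709565248 [ 0.24136712 -0.16981406 -0.36370509]
```

View pics/w24.png

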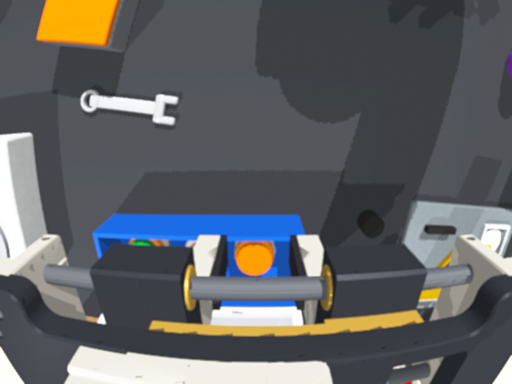

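View pics/t24.png

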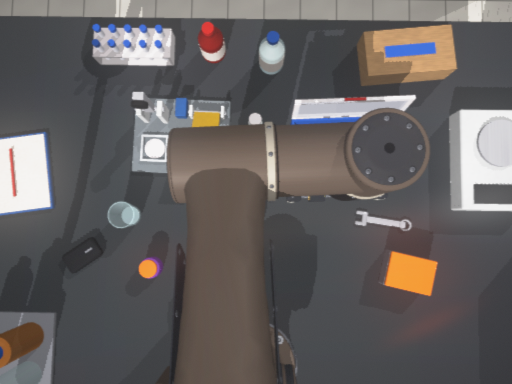

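View pics/s24.png

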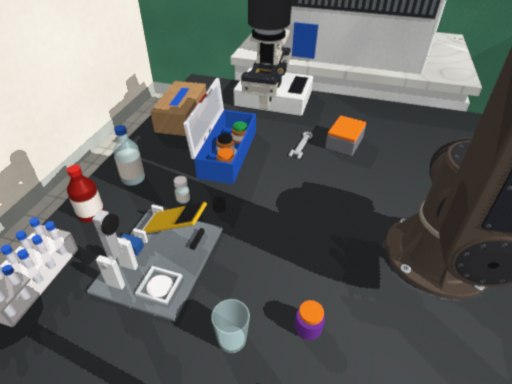

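```bash
python3 - <<'E'
from h import *
T=cam('top');S=cam('side')
print(tri((T,(409.9,49.4)),(S,(178.8,96.5))))
print(onz(T,(360,80),.08),onz(T,(358,45),.08))
E
```

```text
(array([ 0.83231746, -0.40010804,  0.07783992]), [np.float64(0.0006442157662865384), np.float64(0.0006442157662864253)])
[ 0.74777515 -0.27056174  0.08      ] [ 0.84066277 -0.26556587  0.08      ]
```

Emit:
apply_moves:
  commands:
    - {"dx":45,"dy":-15,"dz":0,"spin":0,"hand":1}
    - {"dx":50,"dy":-15,"dz":0,"spin":0,"hand":1}
    - {"dx":50,"dy":-15,"dz":0,"spin":0,"hand":1}
    - {"dx":50,"dy":-15,"dz":0,"spin":0,"hand":1}
    - {"dx":45,"dy":-11,"dz":0,"spin":0,"hand":1}

```text
t: 60.85
eef_pos: [0.7101, -0.235, 0.4096]
ee_rot: [-2.638, 1.57, -2.588]
force: [0.5, -0.5, -0.2]
width: 0.0004
```

Emit:
apply_moves:
  commands:
    - {"dx":0,"dy":0,"dz":-40,"spin":0,"hand":1}
    - {"dx":0,"dy":0,"dz":-35,"spin":0,"hand":1}
    - {"dx":0,"dy":0,"dz":0,"spin":0,"hand":1}
    - {"dx":0,"dy":0,"dz":0,"spin":0,"hand":1}
    - {"dx":0,"dy":0,"dz":0,"spin":0,"hand":1}

```text
t: 61.48
eef_pos: [0.7084, -0.2344, 0.3376]
ee_rot: [-0.259, 1.567, -0.208]
force: [-0.2, -0.5, 1.2]
width: 0.0003
```

```bash
python3 - <<'E'
from h import *
s=status.get_state();print(s['t'],s['eef_pos'],s['width'],s['force'])
save('side','s25');save('wrist','w25')
E
```

```text
61.475 [ 0.70838296 -0.23436458  0.33761679] 0.0003427399625610288 [-0.17237769 -0.50067812  1.24088839]
```

View pics/s25.png

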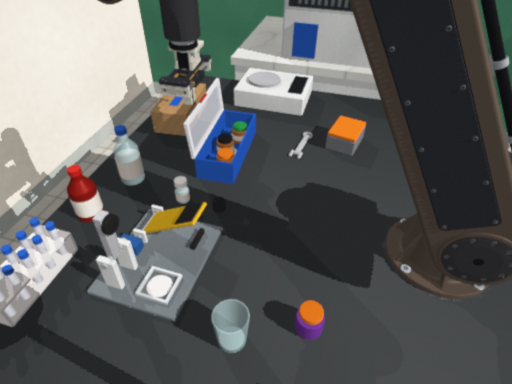

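View pics/w25.png

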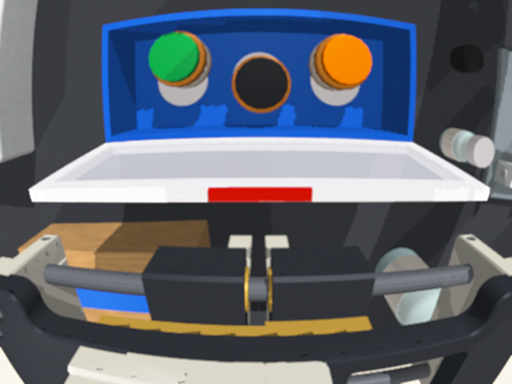

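Fingers stand behind the lid at the red tab; all three jars upright inside (closed caps). Swinging the lid.

Emit:
apply_moves:
  commands:
    - {"dx":-25,"dy":0,"dz":0,"spin":0,"hand":1}
    - {"dx":-14,"dy":0,"dz":0,"spin":0,"hand":1}
    - {"dx":-14,"dy":0,"dz":0,"spin":0,"hand":1}
    - {"dx":-13,"dy":0,"dz":-3,"spin":0,"hand":1}
    - {"dx":-13,"dy":0,"dz":-3,"spin":0,"hand":1}

```text
t: 62.2
eef_pos: [0.6282, -0.2343, 0.3292]
ee_rot: [-0.163, 1.57, -0.112]
force: [2.2, -0.8, -1.2]
width: 0.0004
```

Emit:
apply_moves:
  commands:
    - {"dx":-12,"dy":0,"dz":-6,"spin":0,"hand":1}
    - {"dx":-11,"dy":0,"dz":-7,"spin":0,"hand":1}
    - {"dx":-9,"dy":0,"dz":-10,"spin":0,"hand":1}
    - {"dx":-9,"dy":0,"dz":-10,"spin":0,"hand":1}
    - {"dx":-5,"dy":0,"dz":-10,"spin":0,"hand":1}

```text
t: 62.82
eef_pos: [0.582, -0.2342, 0.2852]
ee_rot: [2.923, 1.57, 2.974]
force: [0.2, -1.3, 1.6]
width: 0.0009
```

```bash
python3 - <<'E'
from h import *
s=status.get_state();print(s['t'],s['eef_pos'],s['width'],s['force'])
save('side','s26')
E
```

```text
62.825 [ 0.58198374 -0.23424195  0.28522479] 0.0008513050796831527 [ 0.1778645  -1.25487006  1.57216646]
```

View pics/s26.png

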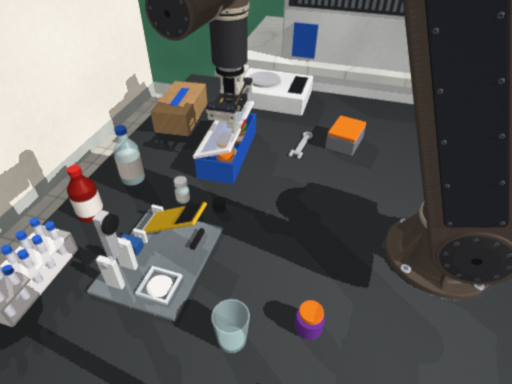

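Emit:
apply_moves:
  commands:
    - {"dx":-4,"dy":0,"dz":-8,"spin":0,"hand":1}
    - {"dx":-4,"dy":0,"dz":-8,"spin":0,"hand":1}
    - {"dx":-4,"dy":0,"dz":-6,"spin":0,"hand":1}
    - {"dx":0,"dy":0,"dz":-3,"spin":0,"hand":1}
    - {"dx":0,"dy":0,"dz":0,"spin":0,"hand":1}

```text
t: 63.5
eef_pos: [0.5706, -0.2342, 0.2607]
ee_rot: [2.888, 1.57, 2.938]
force: [0.5, -0.1, 0.5]
width: 0.0005
```

Emit:
apply_moves:
  commands:
    - {"dx":0,"dy":0,"dz":-2,"spin":0,"hand":1}
    - {"dx":0,"dy":0,"dz":-2,"spin":0,"hand":1}
    - {"dx":0,"dy":0,"dz":-1,"spin":0,"hand":1}
    - {"dx":0,"dy":0,"dz":0,"spin":0,"hand":1}
    - {"dx":0,"dy":0,"dz":0,"spin":0,"hand":1}

```text
t: 64.12
eef_pos: [0.5709, -0.2342, 0.2562]
ee_rot: [0.112, 1.571, 0.162]
force: [-0.4, -0.5, 0.3]
width: 0.0005
```

Emit:
apply_moves:
  commands:
    - {"dx":0,"dy":0,"dz":-1,"spin":0,"hand":1}
    - {"dx":0,"dy":0,"dz":-1,"spin":0,"hand":1}
    - {"dx":0,"dy":0,"dz":-1,"spin":0,"hand":1}
    - {"dx":0,"dy":0,"dz":0,"spin":0,"hand":1}
    - {"dx":0,"dy":0,"dz":0,"spin":0,"hand":1}

```text
t: 64.75
eef_pos: [0.5708, -0.2342, 0.2548]
ee_rot: [-0.542, 1.57, -0.49]
force: [-4.9, 3.2, 12.6]
width: 0.0005
```

```bash
python3 - <<'E'
from h import *
s=status.get_state();print(s['t'],s['eef_pos'],s['width'],s['force'])
a=save('side','s27')
cv2.imwrite('pics/s27z.png',cv2.cvtColor(cv2.resize(a[70:200,160:290],None,fx=4.5,fy=4.5,interpolation=cv2.INTER_CUBIC),cv2.COLOR_RGB2BGR))
E
```

```text
64.75 [ 0.57084817 -0.23419824  0.2548178 ] 0.0004837447784923852 [-4.85750119  3.17111725 12.5521766 ]
```

View pics/s27z.png

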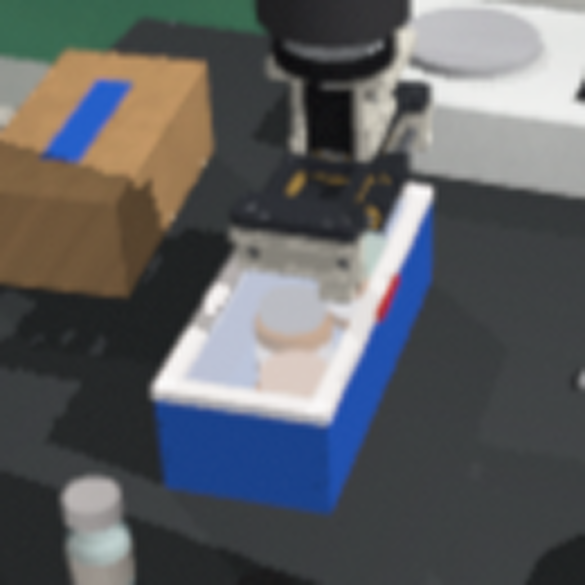

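Emit:
apply_moves:
  commands:
    - {"dx":0,"dy":0,"dz":-1,"spin":0,"hand":1}
    - {"dx":0,"dy":0,"dz":-0.5,"spin":0,"hand":1}
    - {"dx":0,"dy":0,"dz":0,"spin":0,"hand":1}
    - {"dx":0,"dy":0,"dz":0,"spin":0,"hand":1}
    - {"dx":0,"dy":0,"dz":0,"spin":0,"hand":1}

```text
t: 65.42
eef_pos: [0.5708, -0.2342, 0.2547]
ee_rot: [-0.571, 1.569, -0.52]
force: [-7.6, 6.2, 23.3]
width: 0.0007
```

Emit:
apply_moves:
  commands:
    - {"dx":0,"dy":0,"dz":8,"spin":0,"hand":1}
    - {"dx":-9,"dy":0,"dz":4,"spin":0,"hand":1}
    - {"dx":-9,"dy":0,"dz":-5,"spin":0,"hand":1}
    - {"dx":0,"dy":0,"dz":-6,"spin":0,"hand":1}
    - {"dx":0,"dy":0,"dz":-1.5,"spin":0,"hand":1}

```text
t: 66.05
eef_pos: [0.5515, -0.2341, 0.2543]
ee_rot: [-2.832, 1.568, -2.78]
force: [-17.6, 11.3, 47.0]
width: 0.0005
```

Emit:
apply_moves:
  commands:
    - {"dx":0,"dy":0,"dz":-0.5,"spin":0,"hand":1}
    - {"dx":0,"dy":0,"dz":0,"spin":0,"hand":1}
    - {"dx":0,"dy":0,"dz":0,"spin":0,"hand":1}
    - {"dx":0,"dy":0,"dz":0,"spin":0,"hand":1}
    - {"dx":0,"dy":0,"dz":0,"spin":0,"hand":1}

```text
t: 66.68
eef_pos: [0.5514, -0.2341, 0.2544]
ee_rot: [-2.693, 1.569, -2.641]
force: [-16.2, 10.1, 41.3]
width: 0.0006
```

Firm contact, firmer than I intended (47 N at the fingertips). The lid is hard shut, so retract and check.

Emit:
apply_moves:
  commands:
    - {"dx":0,"dy":0,"dz":10,"spin":0,"hand":1}
    - {"dx":0,"dy":0,"dz":40,"spin":0,"hand":1}
    - {"dx":-20,"dy":0,"dz":50,"spin":0,"hand":1}
    - {"dx":-55,"dy":-20,"dz":20,"spin":0,"hand":1}
    - {"dx":-55,"dy":-40,"dz":0,"spin":0,"hand":1}

```text
t: 67.3
eef_pos: [0.4263, -0.291, 0.3719]
ee_rot: [-0.337, 1.568, -0.284]
force: [0.9, -1.9, -0.5]
width: 0.0007
```

Emit:
apply_moves:
  commands:
    - {"dx":-30,"dy":-50,"dz":0,"spin":0,"hand":1}
    - {"dx":-30,"dy":-50,"dz":0,"spin":0,"hand":1}
    - {"dx":-10,"dy":-50,"dz":0,"spin":0,"hand":1}
    - {"dx":0,"dy":-50,"dz":0,"spin":0,"hand":1}
    - {"dx":0,"dy":0,"dz":0,"spin":0,"hand":1}

```text
t: 67.92
eef_pos: [0.3566, -0.4938, 0.3686]
ee_rot: [2.585, 1.569, 2.633]
force: [0.1, 0.9, -1.3]
width: 0.0004
```

```bash
python3 - <<'E'
from h import *
s=status.get_state();print(s['t'],s['eef_pos'],s['force'])
t=save('top','t28');a=save('side','s28')
cv2.imwrite('pics/s28z.png',cv2.cvtColor(cv2.resize(a[70:310,80:320],None,fx=2.5,fy=2.5,interpolation=cv2.INTER_CUBIC),cv2.COLOR_RGB2BGR))
cv2.imwrite('pics/t28z.png',cv2.cvtColor(cv2.resize(t[80:290,120:420],None,fx=2.6,fy=2.6,interpolation=cv2.INTER_CUBIC),cv2.COLOR_RGB2BGR))
E
```

```text
67.925 [ 0.35662139 -0.49378373  0.36861983] [ 0.13089592  0.91514842 -1.26213782]
```

View pics/s28z.png

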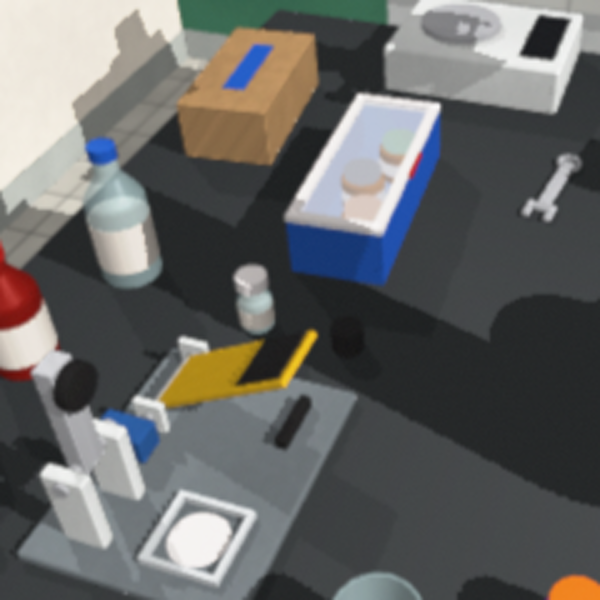

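View pics/t28z.png

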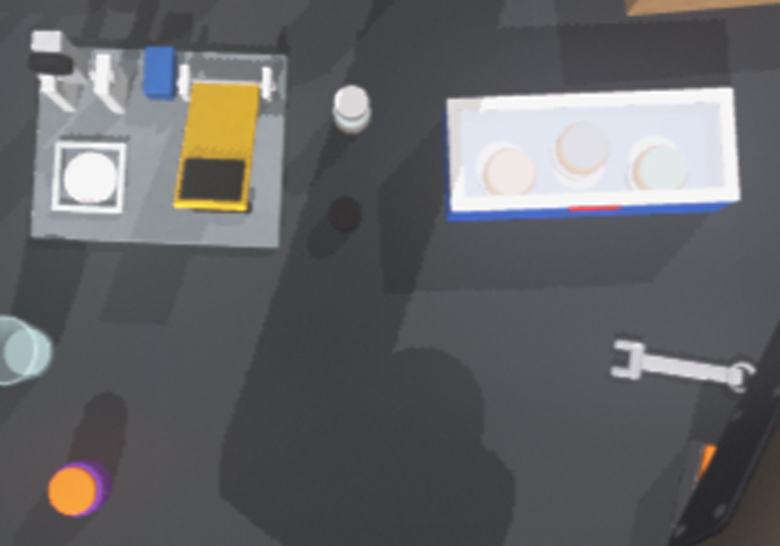

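```bash
python3 - <<'E'
from h import *
T=cam('top');S=cam('side')
tz=lambda u,v:(120+u/2.6-0.3,80+v/2.6-0.3); sz=lambda u,v:(80+u/2.5-.3,70+v/2.5-.3)
for a,b in (((740,200),(441,104)),((450,211),(378,233)),((733,88),(365,95)),((447,99),(289,214))): print(tri((T,tz(*a)),(S,sz(*b))))
E
```

```text
(array([ 0.55074823, -0.38345043,  0.07661793]), [np.float64(0.00015092086504983919), np.float64(0.00015092086504973892)])
(array([ 0.53740176, -0.09978355,  0.07522516]), [np.float64(0.0017780036354009172), np.float64(0.0017780036354008626)])
(array([ 0.65851502, -0.37901852,  0.07520781]), [np.float64(0.004241575929053646), np.float64(0.004241575929053554)])
(array([ 0.64364318, -0.09630556,  0.08096601]), [np.float64(0.002303236499350047), np.float64(0.0023032364993501213)])
```

The lid's free-edge corners (77 and 75 mm) are level with the hinge side (75 and 81 mm), and the closed height should be 78.5 mm. The lid is shut; handing in.

```bash
python3 -c "
from station import arm
print(arm.job_done())"
```

```text
the job is handed in; nothing more can be done
None
```

I capped all three jars that were present (green, black and orange) in the press, stood them upright in the blue carrier, and shut the lid. I handed the job in at about 68 s.

- **Caps:** I pressed the pedal to its stop for each jar, at 35–40 N with almost no further movement. No blue neck showed on any of them afterwards.
- **Orange jar:** it was knocked about 3 cm aside during the run, so I measured it again before picking it up.
- **Lid:** the corners measured 75–81 mm high, against 78.5 mm expected when shut. One of those measurements was only good to about 4 mm. Three jars show through the lid, the pedal and ram are back up, and the nest is empty.
- **Other items:** in the last pictures the purple look-alike and the other bystanders are where they were. The arm is clear of everything.
- **Force:** my last push on the lid's frame reached 47 N vertically at the closed fingertips for a moment, more than I intended. It was the fingertips and not the gripper body or arm, and well under the 120 N wrist limit.

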